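Open the overhead parts cabinet with the hook pole

TASK

The parts cabinet on the bench riser is opened with the hook pole, not by hand: take the pole from its rest, put its hook into the brass screw eye, draw the blue flap off its catch and swing it gently all the way down against its hinge stops. Then unhook, and lay the pole back in its rest the way it lay, hook end over the same post. Do not wrench the eye (it tears out at about 20 N), do not let the flap fly open, and leave the phone, reel, jar and tin where they are.

Things in the scene. Friction and masses are not known exactly. Their poses are not given: they have to be found in the camera images.
- cabinet: Grey steel cabinet, 180 deep, 300 wide, standing from 150 to 330 above the bench on a plywood riser with four legs; fixed. Origin on the bench under its middle. x points from its front to its back (the front, with the blue flap, looks along -x), y along the hinge line, z up. The roof's lip stands 8 mm ahead of the shut flap.
- flap (a joint): Angle of the blue flap, 286 wide, 143 high, 12 thick, about 0.3 kg: 0 = shut, upright; 1.571 = fully down, level, against its hinge stops. Its top swings out (cabinet -x) and down. Once off the catch, two friction hinges (0.35 N m) hold it where it is left: it does not drop by itself and must be worked all the way to the stops.
- flap_hinge (a point): Middle of the hinge line, at the lower front edge of the flap, in its outer face; fixed, axes as the cabinet's (the hinge turns about y).
- flap_catch (a point): Sprung ball catch under the roof's lip that holds the flap's top edge: drawing the flap off it takes about 8 to 12 N at the eye, and it gives suddenly within the first 0.1 rad.
- eye_seat (a point): Point in the flap's outer face, 115 mm up from the hinge line, where the brass screw eye goes in. Flap axes: x inward, y along the hinge, z to the top edge. The ring stands out on -x, rigid: wire 5, clear hole 14, outside 24 mm, hole axis along y: a prong enters sideways and can turn in it through the swing. NOT measured: the ring's centre may be 16 to 44 mm out from here.
- pole: Hook pole, 0.15 kg, balanced near its origin: on its axis, in the wooden handle, where to grip. x runs to the hook end, z up as it lies. Handle flat-sided, 24 wide, 28 high, x = -68 to 45 mm; ferrule 20 across to x = 57; shank 8 thick to x = 165, where a steel prong 7 thick turns off squarely to -y, its flat-cut tip 37 mm from the axis. In the rest the prong is level.
- hook (a point): The middle of the prong's free length, in pole coordinates x = 0.165, y = -0.019, z = 0; axes as the pole's.
- rest: Black pole rest, fixed: steel foot 220 x 90 x 8 with two notched posts. Origin: on the bench; x along the pole towards its hook end. The handle lies in the notch at x = -47 (32 wide, floor 40 above the bench), the shank in the notch at x = 85 (16 wide, floor 50 above the bench); the notches are 14 deep. The pole lies with its origin 54 mm above the rest's origin and both x axes alike.
- phone: White phone with a dark screen lying on the bench, 142 x 70 x 8. Origin under its middle. Bystander.
- reel: Green solder reel standing flat, 60 across, 40 high. Origin under its middle. Bystander.
- jar: Small green jar with a blue cap, 40 across, 45 high. Origin under its middle. Bystander.
- tin: Flat brass-coloured round tin, 70 across, 22 high. Origin under its middle. Bystander.
Not all that is in view belongs to the job. There is more than one size of the pole; the job needs the larger. Of the things that look like the rest, the larger one is meant.

How it is judged:
On the way, in this order (a step that is already met when the one before it is completed fails the run):
1. the hook, in the eye, has drawn the flap off its catch (value of joint flap between 0.06 and 0.7 rad and distance between hook and eye_seat below 0.06 m), for 0.1 s.
2. the hook, still in the eye, has brought the flap fully down against its stops (value of joint flap above 1.55 rad and distance between hook and eye_seat below 0.06 m), for 0.1 s.
At the end, for the whole second after the job is handed in: The flap is fully down (within 0.02 rad of its stops, over 1.55); the pole lies still in both notches of its rest, released, its hook end the same way as at the start, within 20 mm along, 8 mm across and 4 mm in height of its place (value of joint flap above 1.55 rad and x of pole in the frame of rest between -0.02 and 0.02 m and y of pole in the frame of rest between -0.008 and 0.008 m and z of pole in the frame of rest between 0.05 and 0.058 m and x of hook in the frame of rest above 0.12 m and linear speed of pole below 0.02 m/s and contact force between the fingers and pole below 0.1 N); the robot touches nothing.
It fails at once if the pole pulls or presses on the cabinet, flap or eye with more than 20 N (contact force between pole and cabinet above 20 N).
It fails at once if the hand or arm pushes the cabinet, flap or eye (contact force between any of the fingers, the arm and cabinet above 2 N).
It fails at once if the flap flies open (faster than 2.5 rad/s) (velocity of joint flap above 2.5 rad/s).
It fails at once if the phone, reel, jar or tin is moved over 15 mm (distance of any of phone, reel, jar, tin from where it was at the start of the episode above 0.015 m).
It also fails if it takes over 58 s, if anything falls off the work surface, if the arm or the gripper's body presses on something with over 40 N, if the wrist force passes 120 N, or if a joint passes its speed limit or range.

ROBOT

A 7-joint arm with a two-finger parallel gripper is mounted at the origin on the work surface. World frame = base frame: x ahead of the robot, y to its left, z up, the work surface at z = 0. Lengths are in m, angles in rad, forces in N, time in s.
With the tool pointing down it reaches from about 0.4 to 0.85 m from the base axis. Payload 4.5 kg.
Tool frame: the origin (TCP) lies on the centre line of the jaws, within the pads' length; the fingertips stand r.tips_ahead ahead of it and the grasp point (between the pads) lies 2 mm behind it (r.tips_ahead is the distance from the TCP to the fingertips, in m); z points along the fingers, y is the direction in which the jaws open and shut (so a half turn about z gives the same grasp; the last joint's range is limited). The gripper opens to 85 mm and grips with 20 to 120 N. Pads are 22 mm wide; open, the fingers measure 114 mm over their backs; the gripper's body (76 mm by 85 mm) begins 54 mm behind the grasp point. The pads swing forward as they close: fully open they stand 13 mm farther back than shut.
Start: joints at [-1.236, 0.689, -0.195, 1.565, 0.157, 0.902, -0.215], TCP at [0.185, 0.597, 0.248] pointing down, gripper open.
Joint ranges: [-3.01, 3.01], [-0.46, 2.08], [-1.47, 1.51], [0.13, 2.56], [-1, 4.14], [0.04, 2.09], [-2.66, 2.66]. Speed limits (rad/s): [2.57, 2.57, 3.14, 3.14, 3.14, 3.14, 3.14].

INTERFACE

Orientations are given as a unit quaternion [x, y, z, w].
In Python, from station import r gives the robot as it stands.
- The arm moves only by the tool jog_arm, never from a script. Its argument "increments" is a list of rows, each an object with "delta_pos": the shift along the tool's x, y, z in mm, a list of three; "spin": the turn about the tool's z in degrees. A call has 1 to 8 rows; each row shifts and turns the commanded pose from where the row before left it, along the tool's axes as they then stand; what a row does not reach is not made up. A row lasts 1/12 s, in which the tool goes at most 41.7 mm and 7.16 degrees, less where a joint would pass 70% of its speed; a pose out of reach is approached as far as the arm can. A call is refused whole if a number of a shift passes 41.7 or a number of a turn 7.16, either way. A call with a gripper value outside its range is refused whole. "hand" is the finger opening in mm, from 0 to 85.4, set as the call begins (left out, the last holds). The fingers move at their own pace and stop on an object; the grip force is fixed at half the most. Time passes only in rows, so rows that do not move let the fingers close. It gives the time, the measured TCP pose, the force and the opening at its end, in the units of the state.
- r.observe(): the state, without advancing time (a new reading comes with each control period).
- r.read_camera(name): name is "side" or "top"; returns the picture (400x640x3 uint8, blue, green, red); there is no depth.
- r.calibration(name): a dict with "fovy" (degrees; the focal length in pixels is half the picture's height over the tangent of half this angle, whatever the lens; pixels are square), "cx", "cy" (the principal point, pixels), "rvec" (rotation vector, rad) and "tvec" (3), from world to camera coordinates, as OpenCV has them. Camera axes: x right, y down, z forward; pixel columns grow to the right and rows downward; lengths in m; the calibration is good to about 2 mm. A picture is of the moment at which its call begins. calibration takes no time and is no camera call.
- r.close_job(): hands the job in, once; it reports no verdict.
The state is a dict: "time": time; "qpos": joint angles; "dq": joint speeds; "tau": joint torques, N m; "tool_pos": TCP position; "eef_rot": TCP orientation; "ft_force": force on the tool from outside, world axes, zero at the start; "moment": the same for the moment, N m; "finger_gap": finger opening in m.
Only numpy, scipy, OpenCV 4.12 (cv2) and the standard library are available. Lean on these libraries where they do the work, as an engineer would, in place of code of your own. Each camera call takes 0.05 s, during which the arm holds its last target.

## Working session

There is one attempt and no reset: what is moved stays moved. The work goes in short steps, Python scripts to look and compute and a tool call to move; the robot and the scene stay as the last step left them, time stands still between calls to the robot, and variables do not carry over. Pictures are saved under pics/ and viewed, and the job is handed in when it is done.

Besides the shell and the picture viewer there is one more tool, called after "Request:" by a JSON object that holds its "method" and its "body", one argument or row to a line. jog_arm: Moves the arm, as the interface text tells. Its arguments: {"type":"object","properties":{"increments":{"type":"array"},"hand":{"type":"number"}},"required":["increments"]}

```bash
ls; mkdir -p pics
python3 - <<'E'
from station import r
import cv2
print(r.observe(), r.tips_ahead)
for n in ("side","top"):
    im=r.read_camera(n); cv2.imwrite(f"pics/{n}0.png",im); print(n,r.calibration(n))
E
```

```text
pics
{'time': 0.0, 'qpos': array([-1.2362099 ,  0.69001248, -0.19451992,  1.5663777 ,  0.15731179,
        0.90249173, -0.21509471]), 'dq': array([-0.00055152, -0.00042274,  0.00078342, -0.00085821,  0.00094124,
       -0.00105628, -0.00051003]), 'tau': array([-2.04123626e-04, -5.39614606e+01, -1.26666158e+00, -1.58546036e+01,
        9.12601274e-03,  9.22583509e-03,  6.21547699e-06]), 'tool_pos': array([0.18502807, 0.59631889, 0.24745742]), 'eef_rot': array([ 1.49774581e-01,  9.88719716e-01, -9.44954323e-04, -7.20642244e-05]), 'ft_force': array([ 0.06958971, -0.07674867, -0.0414953 ]), 'moment': array([ 0.00467388, -0.01807599,  0.00657218]), 'finger_gap': 0.08495695071023242} 0.017
side {'fovy': 57.977683961717986, 'cx': 318.7257799262997, 'cy': 201.29324717302038, 'rvec': array([ 2.04659563, -1.6992863 ,  0.49193048]), 'tvec': array([-0.20189027,  0.52310705,  1.01418634])}
top {'fovy': 51.03207904876449, 'cx': 318.6722285958062, 'cy': 199.68993142949856, 'rvec': array([ 2.18643085, -2.16370498,  0.11491347]), 'tvec': array([-0.13996491,  0.55395625,  1.7729306 ])}
```

View pics/side0.png

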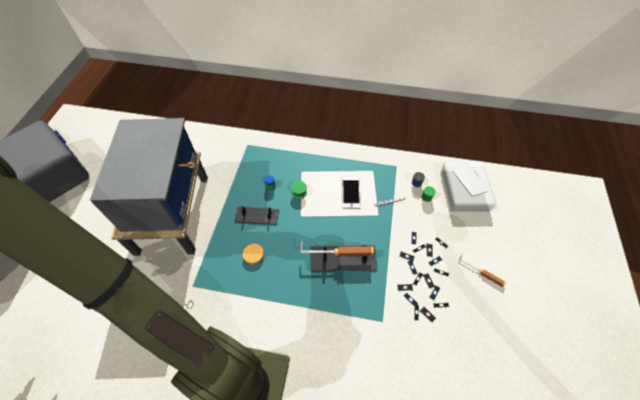

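View pics/top0.png

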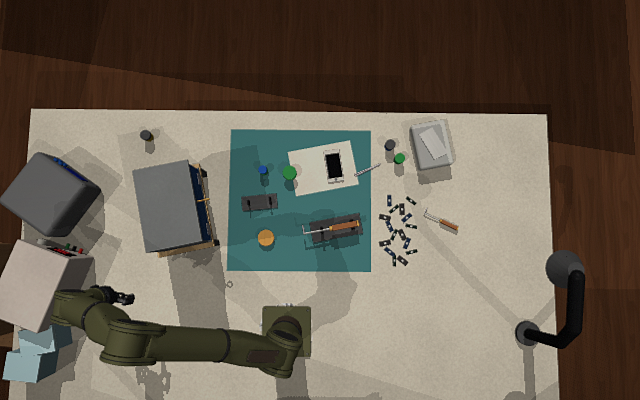

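Run:
```python
import cv2,numpy as np
s=cv2.imread("pics/side0.png");t=cv2.imread("pics/top0.png")
def c(im,x0,y0,x1,y1,k): return cv2.resize(im[y0:y1,x0:x1],None,fx=k,fy=k,interpolation=cv2.INTER_CUBIC)
cv2.imwrite("pics/s_pole.png",c(s,290,230,390,290,8))
cv2.imwrite("pics/t_pole.png",c(t,290,205,380,260,8))
cv2.imwrite("pics/s_cab.png",c(s,95,110,215,260,4))
cv2.imwrite("pics/t_cab.png",c(t,125,150,225,262,5))
```

```text
(no output)
```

View pics/s_pole.png

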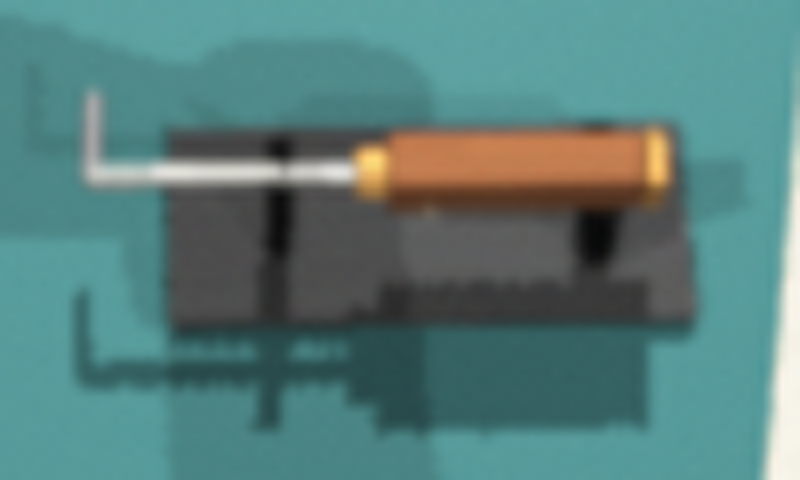

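View pics/t_pole.png

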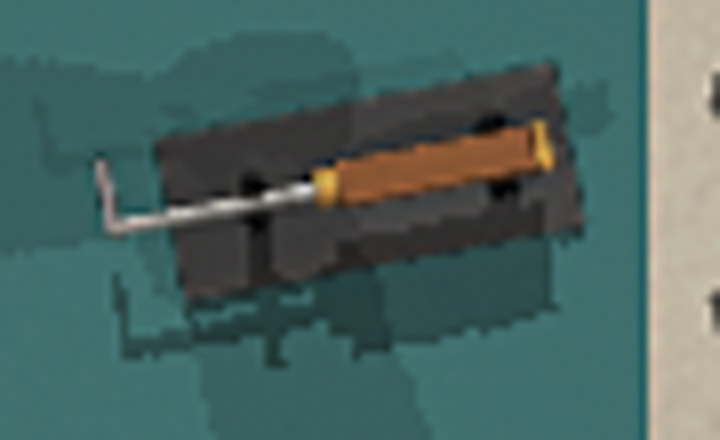

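View pics/s_cab.png

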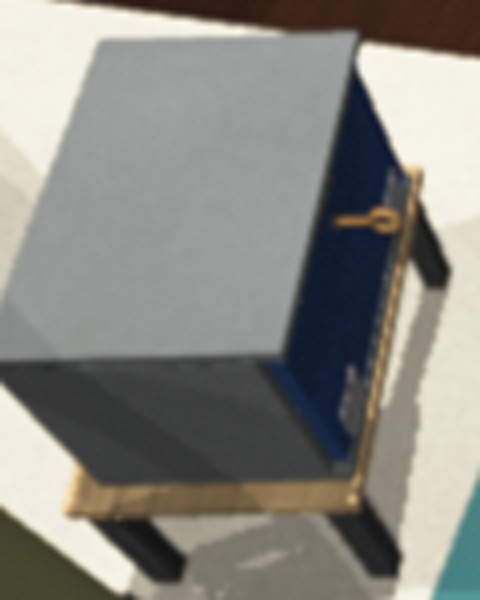

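View pics/t_cab.png

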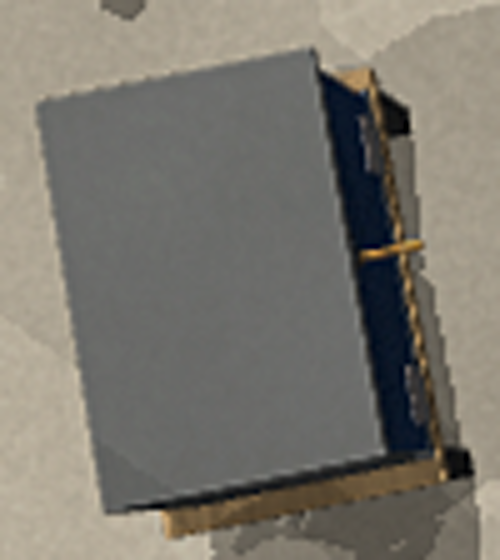

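```bash
cat > h.py <<'E'
import numpy as np,cv2
from station import r
class Cam:
    def __init__(s,n):
        c=r.calibration(n); f=200/np.tan(np.radians(c['fovy']/2))
        s.K=np.array([[f,0,c['cx']],[0,f,c['cy']],[0,0,1]]); s.rv=np.array(c['rvec']); s.t=np.array(c['tvec'])
        s.R=cv2.Rodrigues(s.rv)[0]; s.o=-s.R.T@s.t; s.P=s.K@np.c_[s.R,s.t]
    def ray(s,p):
        d=s.R.T@np.linalg.inv(s.K)@np.array([p[0],p[1],1.]); return s.o,d/np.linalg.norm(d)
    def plane(s,p,z):
        o,d=s.ray(p); return o+d*(z-o[2])/d[2]
    def proj(s,X):
        return cv2.projectPoints(np.atleast_2d(np.array(X,float)),s.rv,s.t,s.K,None)[0][:,0]
S=Cam('side');T=Cam('top')
def tri(ps,pt):
    X=cv2.triangulatePoints(S.P,T.P,np.array(ps,float).reshape(2,1),np.array(pt,float).reshape(2,1))[:,0]; X=X[:3]/X[3]
    return X, S.proj(X)[0]-ps, T.proj(X)[0]-pt
def cr(u,v,x0,y0,k): return np.array([x0+(u+.5)/k-.5, y0+(v+.5)/k-.5])
E
python3 - <<'E'
from h import *
np.set_printoptions(precision=4,suppress=True)
print(S.o,T.o)
s=lambda u,v:cr(u,v,290,230,8); t=lambda u,v:cr(u,v,290,205,8)
for n,a,b,z in (("corner",s(93,178),t(116,229),.054),("tip",s(94,92),t(99,159),.054),("rear",s(658,168),t(545,147),.060),("ferr",s(372,173),t(325,187),.054)):
    print(n,S.plane(a,z),T.plane(b,z),tri(a,b)[0])
s=lambda u,v:cr(u,v,95,110,4); t=lambda u,v:cr(u,v,125,150,5)
print("ring",*tri(s(384,220),t(407,247)))
print("ringtip",*tri(s(399,220),t(424,243)))
# roof corners z=.33
for n,a,b in (("FrontFar",s(358,33),t(314,49)),("FrontNear",s(283,360),t(385,455)),("BackFar",s(98,42),t(38,103)),("BackNear",s(2,360),t(107,513))):
    print(n,S.plane(a,.33),T.plane(b,.33),tri(a,b)[0])
E
```

```text
[-0.0643 -0.2213  1.1357] [ 0.3798 -0.1208  1.8196]
corner [ 0.4102 -0.0703  0.054 ] [ 0.4108 -0.074   0.054 ] [ 0.4104 -0.0725  0.0548]
tip [ 0.4483 -0.0625  0.054 ] [ 0.4474 -0.0646  0.054 ] [ 0.4471 -0.0639  0.057 ]
rear [ 0.4539 -0.2958  0.06  ] [ 0.4559 -0.2988  0.06  ] [ 0.4559 -0.2978  0.0564]
ferr [ 0.4332 -0.1818  0.054 ] [ 0.4339 -0.1836  0.054 ] [ 0.4338 -0.1828  0.0532]
ring [0.528  0.2829 0.2828] [ 0.3864 -0.0685] [-0.2165  0.1118]
ringtip [0.5308 0.2713 0.2822] [ 0.6975 -0.1224] [-0.3914  0.1989]
FrontFar [0.6658 0.3446 0.33  ] [0.6662 0.3417 0.33  ] [0.6654 0.3423 0.3312]
FrontNear [0.3707 0.2781 0.33  ] [0.3762 0.2799 0.33  ] [0.3758 0.2828 0.3212]
BackFar [0.6201 0.5392 0.33  ] [0.6247 0.5373 0.33  ] [0.6241 0.5403 0.3267]
BackNear [0.3365 0.4622 0.33  ] [0.3336 0.4735 0.33  ] [0.3365 0.4721 0.324 ]
```

Choice: large pole at side (340,251) / top (335,228) on the larger rest. Rejected: the small pole at side (485,270) and the small rest at side (257,215). The crops show a square prong pointing away from the robot. The screw eye is at side (191,165). First I raise the hand and turn it to the pole's line.

Request:
{"method": "jog_arm", "body": {
  "increments": [
    {"delta_pos":[0,0,-35],"spin":0},
    {"delta_pos":[0,0,-40],"spin":7},
    {"delta_pos":[0,0,-40],"spin":7},
    {"delta_pos":[0,0,-40],"spin":7},
    {"delta_pos":[0,0,-40],"spin":7},
    {"delta_pos":[0,0,0],"spin":7},
    {"delta_pos":[0,0,0],"spin":7},
    {"delta_pos":[0,0,0],"spin":7}
  ],
  "hand": 85
}}

```text
time: 0.77
tool_pos: [0.1851, 0.5969, 0.4438]
eef_rot: [0.549, 0.836, 0.0, -0.0]
ft_force: [-0.4, 0.2, -0.4]
finger_gap: 0.0852
```

```bash
cat >> h.py <<'E'
from scipy.spatial.transform import Rotation as Ro
np.set_printoptions(precision=4,suppress=True)
def plan(tgt,yawdeg=None):
    o=r.observe(); R=Ro.from_quat(o['eef_rot']).as_matrix(); y=np.degrees(np.arctan2(R[1,1],R[0,1]))
    a=np.radians(yawdeg if yawdeg is not None else y)
    X=np.array([-np.sin(a),np.cos(a),0]);Y=np.array([np.cos(a),np.sin(a),0]);
    d=np.array(tgt)-o['tool_pos']
    print("t",o['time'],"yaw",y,"spin",y-np.degrees(a),"delta mm (after spin)",1000*np.array([X@d,Y@d,-d[2]]),"F",o['ft_force'],"gap",o['finger_gap'])
E
python3 - <<'E'
from h import *
plan([.438,-.2085,.2],11.35)
E
```

```text
t 0.7667 yaw 23.427655565824434 spin 12.077655565824434 delta mm (after spin) [-839.4468   89.4595  243.787 ] F [-0.4383  0.182  -0.4403] gap 0.08517024787276034
```

Request:
{"method": "jog_arm", "body": {
  "increments": [
    {"delta_pos":[0,0,0],"spin":6},
    {"delta_pos":[0,30,0],"spin":6},
    {"delta_pos":[-20,35,0],"spin":0},
    {"delta_pos":[-25,30,0],"spin":0},
    {"delta_pos":[-30,25,0],"spin":0},
    {"delta_pos":[-38,10,0],"spin":0},
    {"delta_pos":[-40,0,0],"spin":0},
    {"delta_pos":[-40,0,0],"spin":0}
  ]
}}

```text
time: 1.43
tool_pos: [0.3519, 0.4353, 0.4423]
eef_rot: [0.631, 0.775, -0.001, 0.0]
ft_force: [0.9, 0.1, 0.7]
finger_gap: 0.0853
```

Request:
{"method": "jog_arm", "body": {
  "increments": [
    {"delta_pos":[-41,0,0]},
    {"delta_pos":[-41,0,0]},
    {"delta_pos":[-41,0,0]},
    {"delta_pos":[-41,0,0]},
    {"delta_pos":[-41,0,0]},
    {"delta_pos":[-41,0,0]},
    {"delta_pos":[-41,0,0]},
    {"delta_pos":[-41,0,0]}
  ]
}}

```text
schema error: expected keys delta_pos, spin
```

Run:
```python
from h import *
print(r.observe()['qpos'])
plan([.438,-.2085,.2],11.35)
```

```text
[-1.0326  0.4202  0.0964  1.4576 -0.0407  1.2672 -0.7282]
t 1.4333 yaw 11.696277134005326 spin 0.34627713400532656 delta mm (after spin) [-648.2048  -42.2706  242.282 ] F [0.9056 0.1359 0.6814] gap 0.08528843678320856
```

Request:
{"method": "jog_arm", "body": {
  "increments": [
    {"delta_pos":[-41,0,0],"spin":0},
    {"delta_pos":[-41,0,0],"spin":0},
    {"delta_pos":[-41,0,0],"spin":0},
    {"delta_pos":[-41,0,0],"spin":0},
    {"delta_pos":[-41,0,0],"spin":0},
    {"delta_pos":[-41,0,0],"spin":0},
    {"delta_pos":[-41,0,0],"spin":0},
    {"delta_pos":[-41,0,0],"spin":0}
  ]
}}

```text
time: 2.1
tool_pos: [0.4175, 0.1144, 0.4432]
eef_rot: [0.631, 0.776, -0.0, -0.0]
ft_force: [1.2, 0.5, -0.5]
finger_gap: 0.0849
```

Request:
{"method": "jog_arm", "body": {
  "increments": [
    {"delta_pos":[-40,-6,0],"spin":0},
    {"delta_pos":[-40,-6,0],"spin":0},
    {"delta_pos":[-40,-6,0],"spin":0},
    {"delta_pos":[-40,-6,10],"spin":0},
    {"delta_pos":[-35,-6,20],"spin":0},
    {"delta_pos":[-30,-6,25],"spin":0},
    {"delta_pos":[-20,0,30],"spin":0},
    {"delta_pos":[0,0,35],"spin":0}
  ]
}}

```text
time: 2.77
tool_pos: [0.4332, -0.1361, 0.3232]
eef_rot: [0.634, 0.773, -0.0, 0.003]
ft_force: [1.3, 0.1, -0.1]
finger_gap: 0.0851
```

Run:
```python
from h import *
print(r.observe()['qpos'])
plan([.438,-.2085,.2],11.35)
```

```text
[-0.0304  0.3737  0.3319  1.9722 -0.1606  0.8156  0.5879]
t 2.7667 yaw 11.335723907686738 spin -0.014276092313261657 delta mm (after spin) [-71.888   -9.5371 123.16  ] F [ 1.34    0.1394 -0.0636] gap 0.08508615129832853
```

Request:
{"method": "jog_arm", "body": {
  "increments": [
    {"delta_pos":[-30,-5,25],"spin":0},
    {"delta_pos":[-30,-4,30],"spin":0},
    {"delta_pos":[-12,0,35],"spin":0},
    {"delta_pos":[0,0,35],"spin":0},
    {"delta_pos":[0,0,25],"spin":0},
    {"delta_pos":[0,0,0],"spin":0},
    {"delta_pos":[0,0,0],"spin":0}
  ]
}}

```text
time: 3.35
tool_pos: [0.4376, -0.2021, 0.1733]
eef_rot: [0.631, 0.776, -0.0, -0.002]
ft_force: [-0.3, -0.4, 0.4]
finger_gap: 0.0851
```

Run:
```python
from h import *
plan([.438,-.2085,.052],11.35)
cv2.imwrite("pics/s1.png",cv2.resize(r.read_camera('side')[190:310,260:420],None,fx=5,fy=5,interpolation=cv2.INTER_CUBIC))
```

```text
t 3.35 yaw 11.753071915137403 spin 0.4030719151374029 delta mm (after spin) [ -6.3644  -0.8723 121.269 ] F [-0.2834 -0.3769  0.373 ] gap 0.08510708239629856
```

View pics/s1.png

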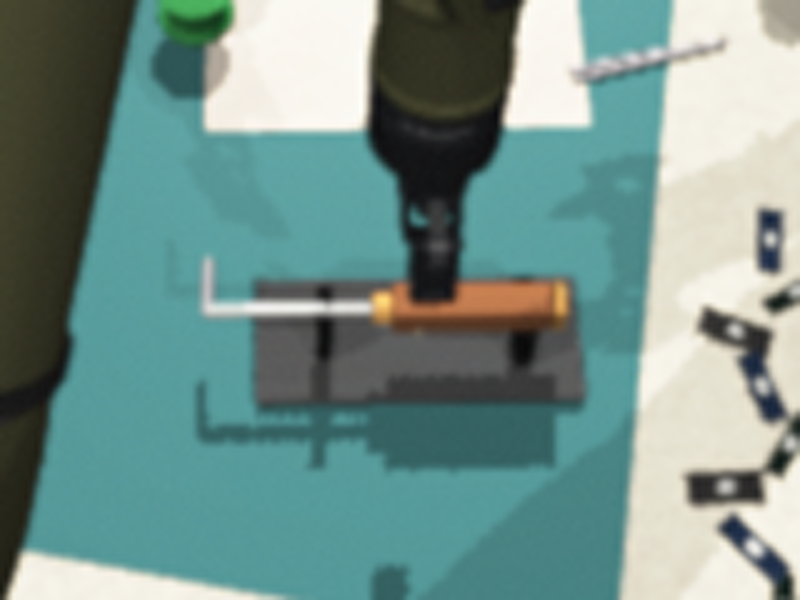

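The fingers are above the fore part of the handle, around pixel (347,248). Now I descend and grip.

Request:
{"method": "jog_arm", "body": {
  "increments": [
    {"delta_pos":[-4,-1,30],"spin":0.4},
    {"delta_pos":[-2,0,40],"spin":0},
    {"delta_pos":[0,0,30],"spin":0},
    {"delta_pos":[0,0,15],"spin":0},
    {"delta_pos":[0,0,6],"spin":0},
    {"delta_pos":[0,0,0],"spin":0}
  ]
}}

```text
time: 3.9
tool_pos: [0.4395, -0.2086, 0.0534]
eef_rot: [0.633, 0.774, 0.0, 0.001]
ft_force: [0.8, 0.3, 0.5]
finger_gap: 0.0854
```

Request:
{"method": "jog_arm", "body": {
  "increments": [
    {"delta_pos":[0,0,0],"spin":0},
    {"delta_pos":[0,0,0],"spin":0},
    {"delta_pos":[0,0,0],"spin":0},
    {"delta_pos":[0,0,0],"spin":0},
    {"delta_pos":[0,0,0],"spin":0},
    {"delta_pos":[0,0,0],"spin":0}
  ],
  "hand": 10
}}

```text
time: 4.4
tool_pos: [0.4393, -0.2085, 0.0538]
eef_rot: [0.634, 0.773, 0.0, 0.001]
ft_force: [0.7, 0.3, 7.1]
finger_gap: 0.0232
```

Run:
```python
from h import *
plan([.438,-.2085,.052],11.35); print(r.observe())
cv2.imwrite("pics/s2.png",cv2.resize(r.read_camera('side')[190:310,260:420],None,fx=5,fy=5,interpolation=cv2.INTER_CUBIC))
```

```text
t 4.4 yaw 11.325669886379593 spin -0.02433011362040638 delta mm (after spin) [ 0.3073 -1.2779  1.7541] F [0.6507 0.3087 7.0743] gap 0.023215252807120428
{'time': 4.4, 'qpos': array([ 0.3067,  0.8723,  0.069 ,  2.1193, -0.3427,  0.1585,  0.8873]), 'dq': array([ 0.0003, -0.0005, -0.0016,  0.0014, -0.0037,  0.001 , -0.0032]), 'tau': array([  0.174 , -45.4023,   2.5167,  -2.7437,   0.3013,  -0.1108,
         0.2699]), 'tool_pos': array([ 0.4393, -0.2085,  0.0538]), 'eef_rot': array([0.6339, 0.7734, 0.0004, 0.0008]), 'ft_force': array([0.6507, 0.3087, 7.0743]), 'moment': array([ 0.1403, -0.0045, -0.2153]), 'finger_gap': 0.023215252807120428}
```

View pics/s2.png

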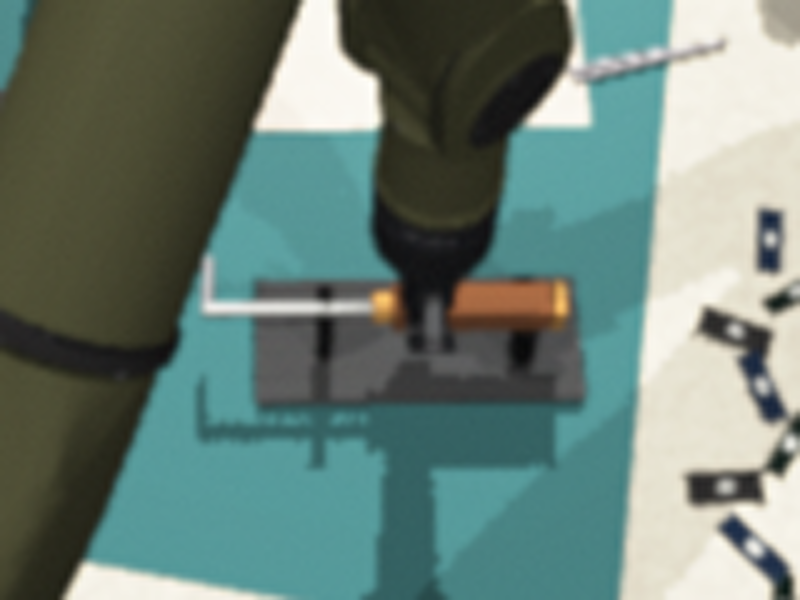

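Request:
{"method": "jog_arm", "body": {
  "increments": [
    {"delta_pos":[0,0,-15],"spin":0},
    {"delta_pos":[0,0,-30],"spin":0},
    {"delta_pos":[0,0,-40],"spin":0},
    {"delta_pos":[0,0,-40],"spin":0},
    {"delta_pos":[10,0,-40],"spin":0},
    {"delta_pos":[25,10,-30],"spin":-0.4},
    {"delta_pos":[35,10,-20],"spin":-0.4},
    {"delta_pos":[40,10,0],"spin":0}
  ]
}}

```text
time: 5.12
tool_pos: [0.448, -0.0957, 0.272]
eef_rot: [0.63, 0.777, 0.002, 0.004]
ft_force: [2.3, 1.2, -1.8]
finger_gap: 0.0233
```

Run:
```python
from h import *
plan([.5,.134,.2825],12.2)
```

```text
t 5.1167 yaw 11.933690168711422 spin -0.2663098312885772 delta mm (after spin) [213.5144  99.3868 -10.4843] F [ 2.2786  1.1779 -1.8106] gap 0.02329918829048203
```

Request:
{"method": "jog_arm", "body": {
  "increments": [
    {"delta_pos":[32,20,-5],"spin":-0.2},
    {"delta_pos":[32,20,-5],"spin":0},
    {"delta_pos":[32,20,0],"spin":0},
    {"delta_pos":[32,20,0],"spin":0},
    {"delta_pos":[20,10,0],"spin":0},
    {"delta_pos":[0,0,0],"spin":0},
    {"delta_pos":[0,0,0],"spin":0}
  ]
}}

```text
time: 5.7
tool_pos: [0.5014, 0.0707, 0.2775]
eef_rot: [0.625, 0.78, -0.0, -0.001]
ft_force: [-0.2, -0.1, -1.5]
finger_gap: 0.023
```

Run:
```python
from h import *
plan([.5,.134,.2825],12.2)
s=r.read_camera('side');t=r.read_camera('top')
cv2.imwrite("pics/s3f.png",s)
cv2.imwrite("pics/s3.png",cv2.resize(s[120:240,140:300],None,fx=5,fy=5,interpolation=cv2.INTER_CUBIC))
cv2.imwrite("pics/t3.png",cv2.resize(t[150:270,170:330],None,fx=5,fy=5,interpolation=cv2.INTER_CUBIC))
```

```text
t 5.7 yaw 12.57931021433209 spin 0.3793102143320901 delta mm (after spin) [62.17   12.0307 -4.9688] F [-0.1596 -0.1011 -1.5272] gap 0.023005027774112435
```

View pics/s3.png

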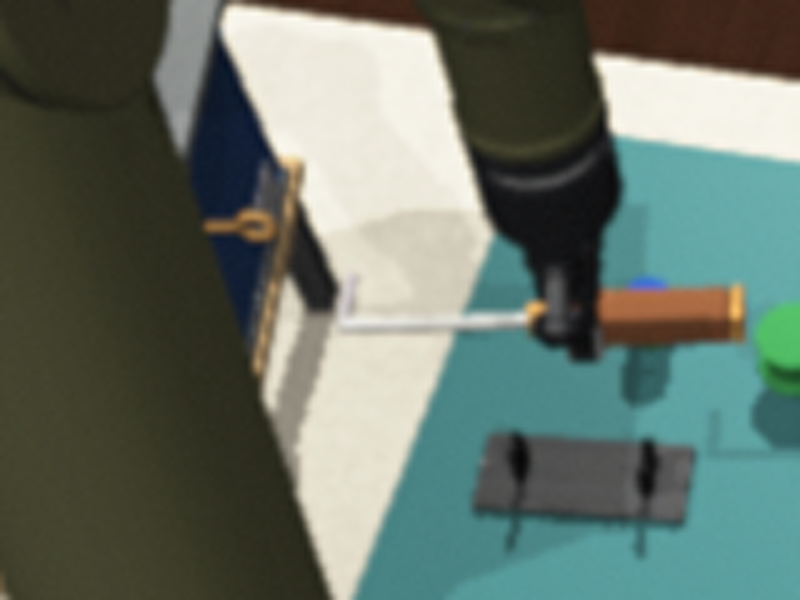

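View pics/t3.png

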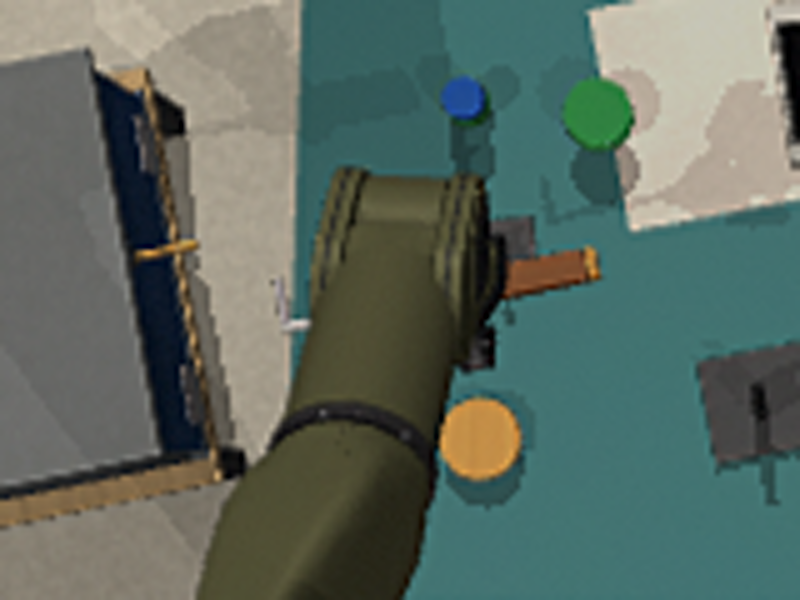

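View pics/s3f.png

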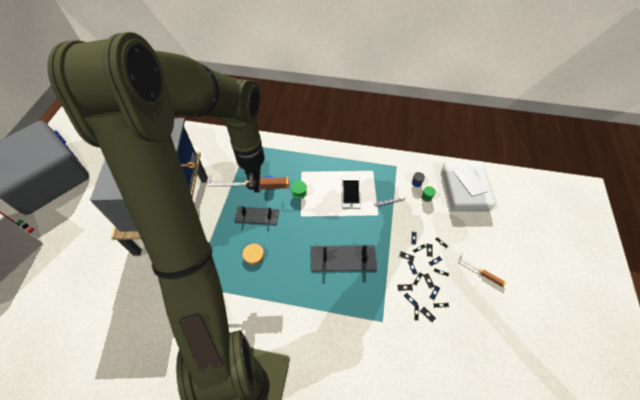

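Run:
```python
from h import *
s=lambda u,v:cr(u,v,140,120,5); t=lambda u,v:cr(u,v,170,150,5)
print("corner",*tri(s(344,322),t(285,325)))
print("tip",*tri(s(351,280),t(278,280)))
print("rear",*tri(s(737,312),t(592,264)))
print("ring",*tri(s(257,225),t(178,250)))
print("ringtip",*tri(s(274,226),t(199,244)))
print("shaft base side",s(205,228),"top",t(135,256))
```

```text
corner [0.4714 0.2062 0.2809] [ 0.5731 -0.0927] [-0.313   0.1501]
tip [0.5045 0.2141 0.2761] [ 0.9093 -0.1467] [-0.5053  0.2395]
rear [ 0.5186 -0.0177  0.2829] [ 0.8576 -0.0598] [-0.4847  0.1354]
ring [0.5267 0.2837 0.2837] [-0.5064  0.0859] [ 0.2835 -0.1449]
ringtip [0.5302 0.2712 0.2822] [ 0.6377 -0.1116] [-0.3578  0.1817]
shaft base side [180.6 165.2] top [196.6 200.8]
```

Request:
{"method": "jog_arm", "body": {
  "increments": [
    {"delta_pos":[20,5,-1],"spin":0.3},
    {"delta_pos":[20,5,-1],"spin":0},
    {"delta_pos":[15,5,-1],"spin":0},
    {"delta_pos":[7,0,-0.5],"spin":0},
    {"delta_pos":[0,0,0],"spin":0},
    {"delta_pos":[0,0,0],"spin":0}
  ]
}}

```text
time: 6.3
tool_pos: [0.5031, 0.1311, 0.2815]
eef_rot: [0.63, 0.777, -0.001, 0.0]
ft_force: [0.7, -0.4, -1.2]
finger_gap: 0.0232
```

Run:
```python
from h import *
plan([.5,.134,.2825],12.2)
s=r.read_camera('side');t=r.read_camera('top')
cv2.imwrite("pics/s4.png",cv2.resize(s[140:200,160:240],None,fx=10,fy=10,interpolation=cv2.INTER_CUBIC))
cv2.imwrite("pics/t4.png",cv2.resize(t[175:235,180:260],None,fx=10,fy=10,interpolation=cv2.INTER_CUBIC))
```

```text
t 6.3 yaw 11.967740754922787 spin -0.23225924507721274 delta mm (after spin) [ 3.4537 -2.4473 -1.0321] F [ 0.6517 -0.4075 -1.1581] gap 0.023152510274741304
```

View pics/s4.png

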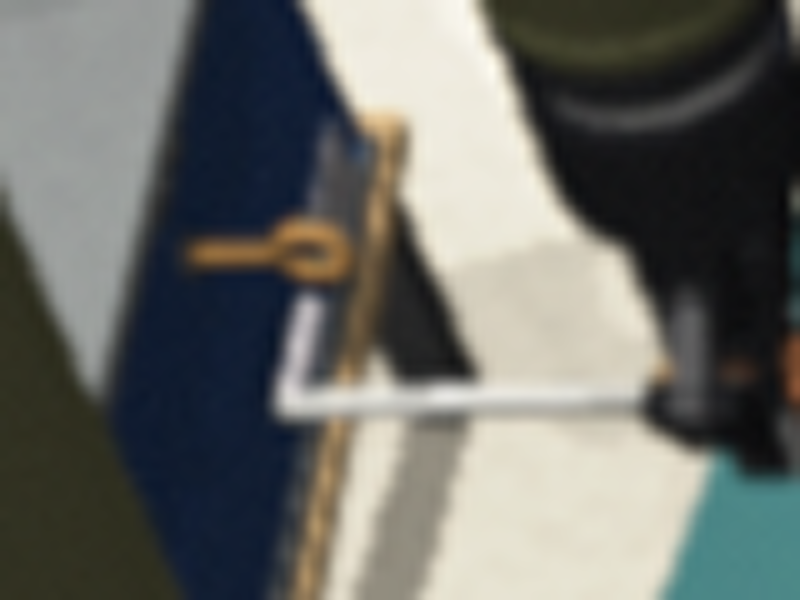

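View pics/t4.png

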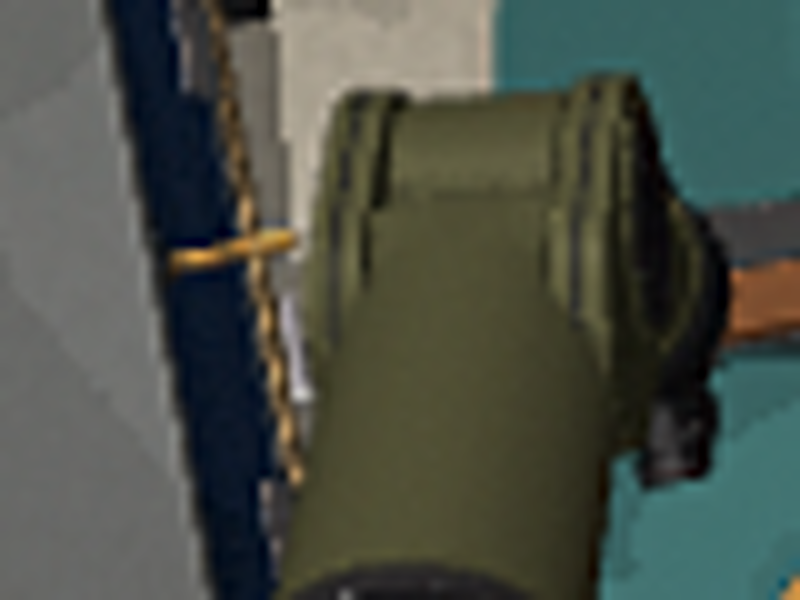

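Run:
```python
from h import *
s=lambda u,v:cr(u,v,160,140,10); t=lambda u,v:cr(u,v,180,175,10)
ring=tri(s(319,250),t(265,244));print("ring",*ring)
c=tri(s(292,400),t(301,398));print("corner",*c)
p=tri(s(311,297),t(287,288));print("tip",*p)
# pixel sensitivity at ring for 1mm in X(tool x), Y, z
X=np.array([-.2074,.978,0]);Y=np.array([.978,.2074,0]);Z=np.array([0,0,1.])
b=np.array([.528,.283,.283])
for d in (X,Y,Z): print(10*(S.proj(b+.001*d)-S.proj(b)),10*(T.proj(b+.001*d)-T.proj(b)))
o=r.observe()['tool_pos']
cc=o+.139*X-.0016*Y; print(cc)
print("pred corner px crop",(S.proj(cc)[0]-[160,140])*10+4.5,(T.proj(cc)[0]-[180,175])*10+4.5)
tt=cc+.037*Y
print("pred tip px crop",(S.proj(tt)[0]-[160,140])*10+4.5,(T.proj(tt)[0]-[180,175])*10+4.5)
```

```text
ring [0.5287 0.2821 0.2821] [-0.0238  0.0041] [ 0.0133 -0.0068]
corner [0.4717 0.2659 0.2871] [ 0.1409 -0.0255] [-0.0767  0.0404]
tip [0.5115 0.2747 0.2835] [ 0.8217 -0.1495] [-0.4564  0.2378]
[[-3.3426  0.0675]] [[-2.6854  0.5325]]
[[ 0.5566 -2.6251]] [[-0.4685 -2.6526]]
[[-1.0064 -2.0795]] [[-0.707  -0.2689]]
[0.4729 0.2663 0.2815]
pred corner px crop [299.4503 407.2444] [302.9607 395.8924]
pred tip px crop [320.509  306.2756] [285.5287 297.3824]
```

Request:
{"method": "jog_arm", "body": {
  "increments": [
    {"delta_pos":[2,2,0],"spin":0},
    {"delta_pos":[2,3,-0.5],"spin":0},
    {"delta_pos":[0,3,0],"spin":0},
    {"delta_pos":[0,1,0],"spin":0},
    {"delta_pos":[0,0,0],"spin":0}
  ]
}}

```text
time: 6.82
tool_pos: [0.5119, 0.1387, 0.2819]
eef_rot: [0.629, 0.778, 0.0, 0.0]
ft_force: [-0.1, 0.7, -1.2]
finger_gap: 0.0228
```

Run:
```python
from h import *
plan([.5,.134,.2825],12.2)
s=r.read_camera('side');t=r.read_camera('top')
a=cv2.resize(s[145:185,170:220],None,fx=14,fy=14,interpolation=cv2.INTER_CUBIC)
cv2.imwrite("pics/s5.png",a)
cv2.imwrite("pics/t5.png",cv2.resize(t[185:225,185:235],None,fx=14,fy=14,interpolation=cv2.INTER_CUBIC))
```

```text
t 6.8167 yaw 12.068116918615512 spin -0.1318830813844869 delta mm (after spin) [ -2.0609 -12.6385  -0.5973] F [-0.147   0.7289 -1.246 ] gap 0.02283756441317754
```

View pics/s5.png

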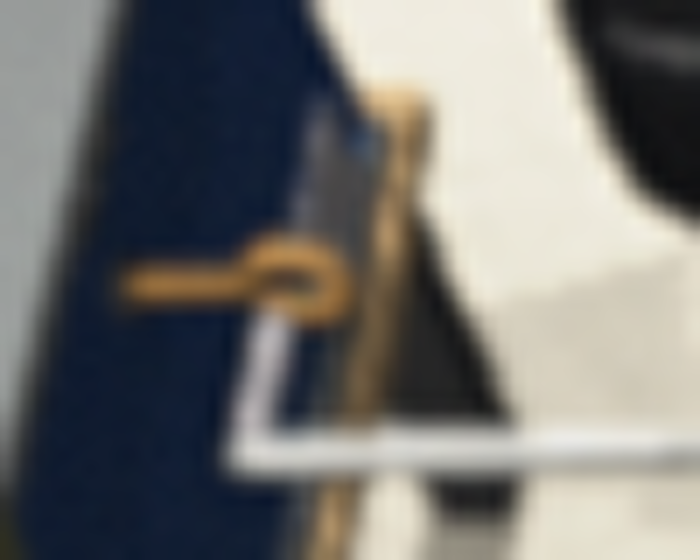

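View pics/t5.png

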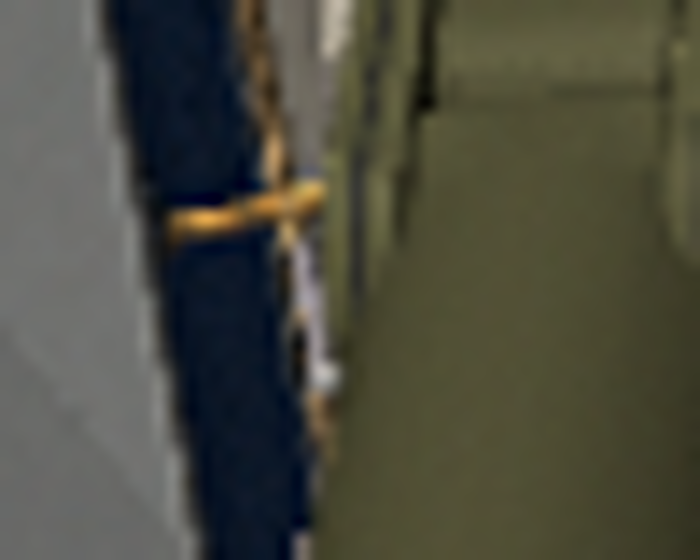

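Request:
{"method": "jog_arm", "body": {
  "increments": [
    {"delta_pos":[0,1.5,0],"spin":0},
    {"delta_pos":[0,1.5,0],"spin":0},
    {"delta_pos":[0,1.5,0],"spin":0},
    {"delta_pos":[0,0,0],"spin":0}
  ]
}}

```text
time: 7.25
tool_pos: [0.5163, 0.1398, 0.282]
eef_rot: [0.629, 0.778, 0.0, 0.0]
ft_force: [0.6, 0.4, -1.6]
finger_gap: 0.0228
```

Run:
```python
from h import *
plan([.5,.134,.2825],12.2)
s=r.read_camera('side');t=r.read_camera('top')
a=cv2.resize(s[145:185,170:220],None,fx=14,fy=14,interpolation=cv2.INTER_CUBIC)
cv2.imwrite("pics/s6.png",a)
cv2.imwrite("pics/t6.png",cv2.resize(t[185:225,185:235],None,fx=14,fy=14,interpolation=cv2.INTER_CUBIC))
```

```text
t 7.25 yaw 12.070488783065182 spin -0.1295112169348176 delta mm (after spin) [ -2.1886 -17.1005  -0.5171] F [ 0.6446  0.3809 -1.6475] gap 0.022821577370764713
```

View pics/s6.png

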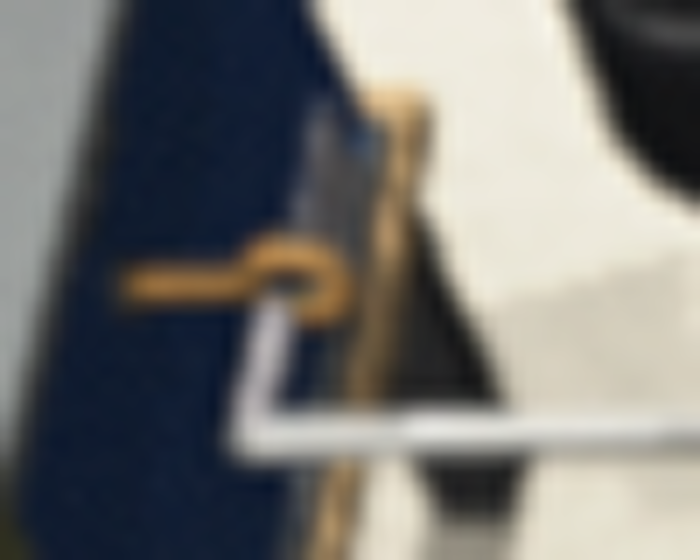

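View pics/t6.png

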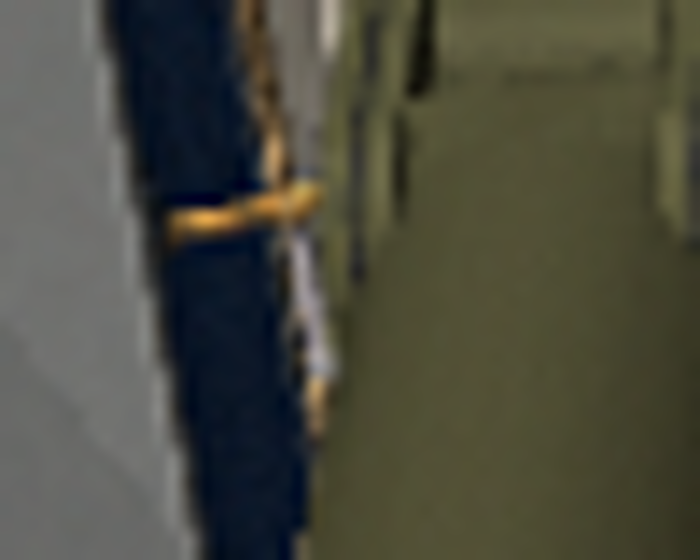

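Request:
{"method": "jog_arm", "body": {
  "increments": [
    {"delta_pos":[-1.5,0,2],"spin":0},
    {"delta_pos":[0,1.5,0],"spin":0},
    {"delta_pos":[0,1.5,0],"spin":0},
    {"delta_pos":[0,1.5,0],"spin":0},
    {"delta_pos":[0,1.5,0],"spin":0},
    {"delta_pos":[0,0,0],"spin":0}
  ]
}}

```text
time: 7.85
tool_pos: [0.5225, 0.1396, 0.28]
eef_rot: [0.629, 0.778, 0.0, 0.0]
ft_force: [1.2, 0.3, -0.8]
finger_gap: 0.0232
```

Run:
```python
from h import *
plan([.5,.134,.2825],12.2)
s=r.read_camera('side')
a=cv2.resize(s[145:185,170:220],None,fx=14,fy=14,interpolation=cv2.INTER_CUBIC)
cv2.imwrite("pics/s7.png",a)
```

```text
t 7.85 yaw 12.069802223626759 spin -0.13019777637324026 delta mm (after spin) [ -0.6754 -23.1447  -2.5032] F [ 1.2034  0.2909 -0.8137] gap 0.02315417733361826
```

View pics/s7.png

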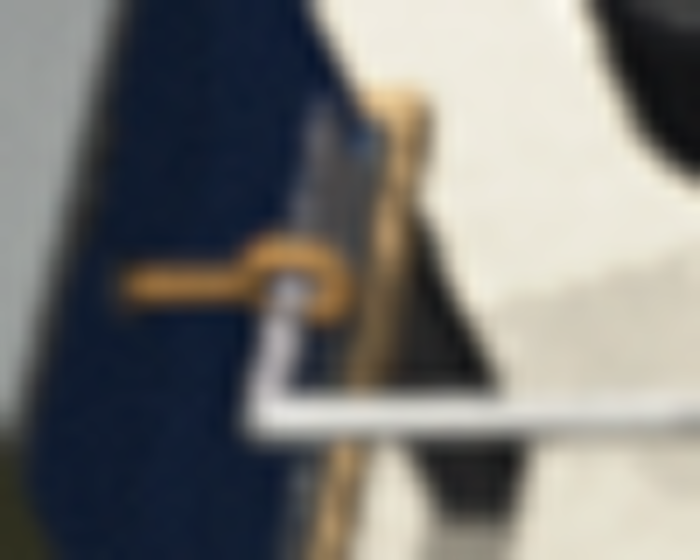

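Request:
{"method": "jog_arm", "body": {
  "increments": [
    {"delta_pos":[0,1.5,0],"spin":0},
    {"delta_pos":[0,1.5,0],"spin":0},
    {"delta_pos":[0,1.5,0],"spin":0},
    {"delta_pos":[0,1.5,0],"spin":0}
  ]
}}

```text
time: 8.23
tool_pos: [0.5281, 0.1407, 0.28]
eef_rot: [0.629, 0.778, 0.0, 0.0]
ft_force: [0.1, 0.3, -1.2]
finger_gap: 0.023
```

Run:
```python
from h import *
plan([.5,.134,.2825],12.2)
s=r.read_camera('side');t=r.read_camera('top')
a=cv2.resize(s[145:185,170:220],None,fx=14,fy=14,interpolation=cv2.INTER_CUBIC)
cv2.imwrite("pics/s8.png",a)
cv2.imwrite("pics/t8.png",cv2.resize(t[185:225,185:235],None,fx=14,fy=14,interpolation=cv2.INTER_CUBIC))
```

```text
t 8.2333 yaw 12.06813693816748 spin -0.13186306183251872 delta mm (after spin) [ -0.6396 -28.8856  -2.5254] F [ 0.0956  0.2942 -1.1778] gap 0.022973882667628277
```

View pics/s8.png

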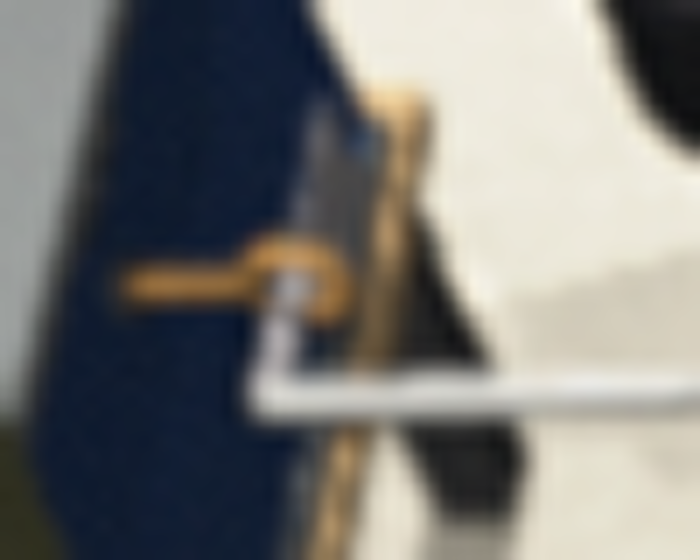

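View pics/t8.png

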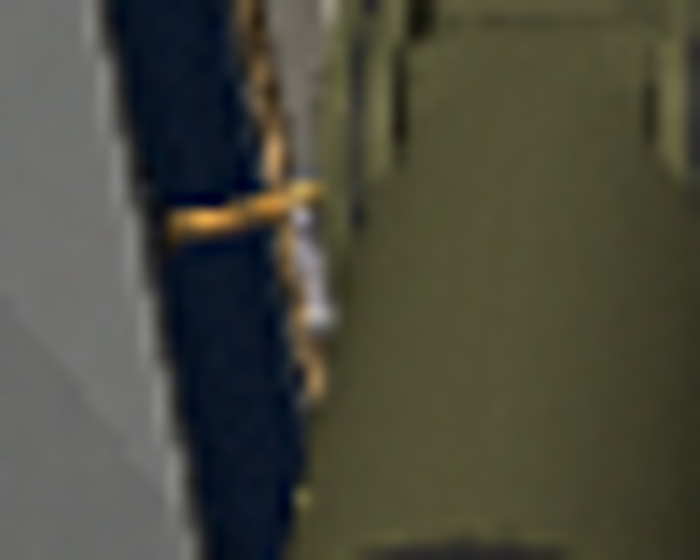

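The prong tip is inside the ring and the forces are about 0. I push it 10 mm further.

Request:
{"method": "jog_arm", "body": {
  "increments": [
    {"delta_pos":[0,2,0],"spin":0},
    {"delta_pos":[0,2,0],"spin":0},
    {"delta_pos":[0,2,0],"spin":0},
    {"delta_pos":[0,2,0],"spin":0},
    {"delta_pos":[0,2,0],"spin":0},
    {"delta_pos":[0,0,0],"spin":0}
  ]
}}

```text
time: 8.83
tool_pos: [0.5382, 0.1429, 0.28]
eef_rot: [0.629, 0.778, 0.0, 0.0]
ft_force: [0.0, 0.3, -0.7]
finger_gap: 0.023
```

Run:
```python
from h import *
plan([.5,.134,.2825],12.2)
s=r.read_camera('side')
a=cv2.resize(s[145:185,170:220],None,fx=14,fy=14,interpolation=cv2.INTER_CUBIC)
cv2.imwrite("pics/s9.png",a)
```

```text
t 8.8333 yaw 12.070681733900397 spin -0.1293182660996024 delta mm (after spin) [ -0.5838 -39.2222  -2.5476] F [ 0.0247  0.276  -0.694 ] gap 0.023043053379675563
```

View pics/s9.png

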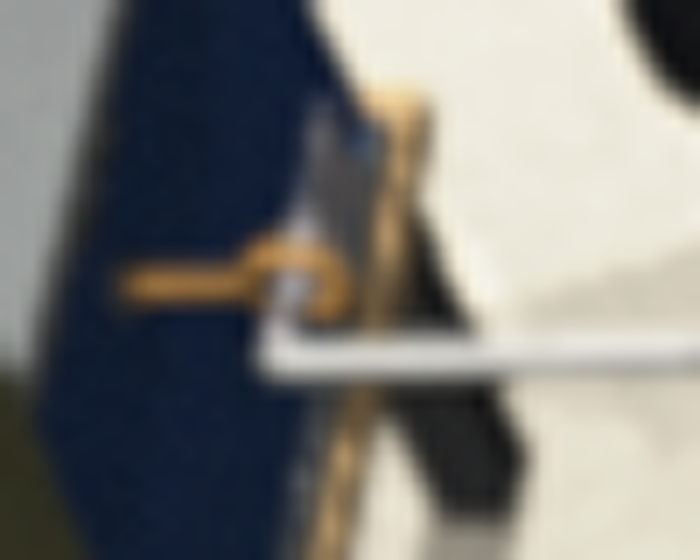

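Request:
{"method": "jog_arm", "body": {
  "increments": [
    {"delta_pos":[-1,0,0.3],"spin":0},
    {"delta_pos":[-0.5,0,0.2],"spin":0},
    {"delta_pos":[-0.5,0,0.2],"spin":0},
    {"delta_pos":[-0.5,0,0.2],"spin":0},
    {"delta_pos":[-0.5,0,0.1],"spin":0}
  ]
}}

```text
time: 9.3
tool_pos: [0.5383, 0.1397, 0.2789]
eef_rot: [0.629, 0.777, -0.0, -0.0]
ft_force: [0.2, -0.2, -1.6]
finger_gap: 0.0231
```

Request:
{"method": "jog_arm", "body": {
  "increments": [
    {"delta_pos":[-0.4,0,0.1],"spin":0},
    {"delta_pos":[-0.4,0,0.1],"spin":0},
    {"delta_pos":[-0.4,0,0.1],"spin":0}
  ]
}}

```text
time: 9.55
tool_pos: [0.5385, 0.139, 0.2787]
eef_rot: [0.629, 0.778, 0.0, -0.0]
ft_force: [-0.2, 1.5, -1.8]
finger_gap: 0.0235
```

Request:
{"method": "jog_arm", "body": {
  "increments": [
    {"delta_pos":[-0.4,0,0.1],"spin":0},
    {"delta_pos":[-0.4,0,0.1],"spin":0},
    {"delta_pos":[-0.4,0,0.1],"spin":0},
    {"delta_pos":[-0.4,0,0.1],"spin":0}
  ]
}}

```text
time: 9.88
tool_pos: [0.5388, 0.138, 0.2783]
eef_rot: [0.628, 0.778, 0.0, -0.0]
ft_force: [-0.2, 2.7, -0.1]
finger_gap: 0.0232
```

Request:
{"method": "jog_arm", "body": {
  "increments": [
    {"delta_pos":[-0.4,0,0.1],"spin":0},
    {"delta_pos":[-0.4,0,0.1],"spin":0},
    {"delta_pos":[-0.4,0,0.1],"spin":0}
  ]
}}

```text
time: 10.13
tool_pos: [0.539, 0.1373, 0.2779]
eef_rot: [0.628, 0.778, 0.001, -0.001]
ft_force: [-1.1, 6.1, -1.3]
finger_gap: 0.0233
```

Request:
{"method": "jog_arm", "body": {
  "increments": [
    {"delta_pos":[-0.4,0,0.1],"spin":0},
    {"delta_pos":[-0.4,0,0.1],"spin":0},
    {"delta_pos":[-0.4,0,0.1],"spin":0}
  ]
}}

```text
time: 10.38
tool_pos: [0.5391, 0.137, 0.2776]
eef_rot: [0.628, 0.778, 0.001, -0.001]
ft_force: [-0.5, 7.7, -0.5]
finger_gap: 0.0231
```

Request:
{"method": "jog_arm", "body": {
  "increments": [
    {"delta_pos":[-0.3,0,0.1],"spin":0},
    {"delta_pos":[-0.3,0,0.1],"spin":0}
  ]
}}

```text
time: 10.55
tool_pos: [0.5393, 0.137, 0.2775]
eef_rot: [0.628, 0.778, 0.001, -0.001]
ft_force: [-0.5, 8.3, -1.1]
finger_gap: 0.0231
```

Request:
{"method": "jog_arm", "body": {
  "increments": [
    {"delta_pos":[-0.4,0,0.1],"spin":0},
    {"delta_pos":[-0.4,0,0.1],"spin":0}
  ]
}}

```text
time: 10.72
tool_pos: [0.5394, 0.1369, 0.2773]
eef_rot: [0.628, 0.778, 0.002, -0.002]
ft_force: [-1.2, 9.3, -0.6]
finger_gap: 0.0234
```

Request:
{"method": "jog_arm", "body": {
  "increments": [
    {"delta_pos":[-0.4,0,0.1],"spin":0},
    {"delta_pos":[-0.4,0,0.1],"spin":0}
  ]
}}

```text
time: 10.88
tool_pos: [0.5395, 0.1367, 0.2771]
eef_rot: [0.627, 0.779, 0.002, -0.002]
ft_force: [-1.5, 10.5, -0.7]
finger_gap: 0.023
```

Request:
{"method": "jog_arm", "body": {
  "increments": [
    {"delta_pos":[-0.4,0,0.1],"spin":0},
    {"delta_pos":[-0.4,0,0.1],"spin":0}
  ]
}}

```text
time: 11.05
tool_pos: [0.5396, 0.1365, 0.2769]
eef_rot: [0.627, 0.779, 0.002, -0.002]
ft_force: [-1.2, 12.0, -1.1]
finger_gap: 0.0231
```

Request:
{"method": "jog_arm", "body": {
  "increments": [
    {"delta_pos":[-0.4,0,0.1],"spin":0},
    {"delta_pos":[-0.4,0,0.1],"spin":0}
  ]
}}

```text
time: 11.22
tool_pos: [0.5397, 0.1364, 0.2767]
eef_rot: [0.627, 0.779, 0.003, -0.002]
ft_force: [-2.1, 13.7, 0.6]
finger_gap: 0.0229
```

Request:
{"method": "jog_arm", "body": {
  "increments": [
    {"delta_pos":[-0.4,0,0.1],"spin":0}
  ]
}}

```text
time: 11.3
tool_pos: [0.5398, 0.1364, 0.2766]
eef_rot: [0.627, 0.779, 0.003, -0.003]
ft_force: [-2.4, 13.5, 0.2]
finger_gap: 0.023
```

Request:
{"method": "jog_arm", "body": {
  "increments": [
    {"delta_pos":[-0.4,0,0.1],"spin":0}
  ]
}}

```text
time: 11.38
tool_pos: [0.5398, 0.1364, 0.2766]
eef_rot: [0.627, 0.779, 0.003, -0.003]
ft_force: [-2.0, 13.8, 0.2]
finger_gap: 0.0229
```

Run:
```python
from h import *
plan([.5382,.1429,.28])
s=r.read_camera('side')
a=cv2.resize(s[145:185,170:220],None,fx=14,fy=14,interpolation=cv2.INTER_CUBIC)
cv2.imwrite("pics/s10.png",a)
```

```text
t 11.3833 yaw 12.362297647094515 spin 0.0 delta mm (after spin) [ 6.6818 -0.1817 -3.4365] F [-1.956  13.8082  0.2142] gap 0.022884069755657554
```

View pics/s10.png

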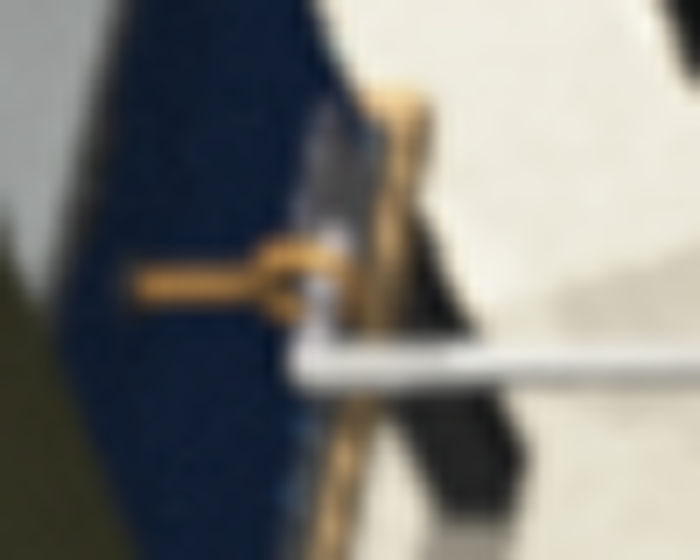

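Request:
{"method": "jog_arm", "body": {
  "increments": [
    {"delta_pos":[-0.4,0,0.1],"spin":0},
    {"delta_pos":[0,0,0],"spin":0}
  ]
}}

```text
time: 11.6
tool_pos: [0.5399, 0.1362, 0.2764]
eef_rot: [0.627, 0.779, 0.003, -0.003]
ft_force: [-2.7, 13.4, -0.4]
finger_gap: 0.0231
```

Request:
{"method": "jog_arm", "body": {
  "increments": [
    {"delta_pos":[-0.5,0,0],"spin":0},
    {"delta_pos":[0,0,0],"spin":0}
  ]
}}

```text
time: 11.77
tool_pos: [0.5402, 0.1336, 0.2764]
eef_rot: [0.627, 0.779, 0.002, -0.002]
ft_force: [-0.9, 7.3, -0.6]
finger_gap: 0.023
```

```bash
cat > arc.py <<'E'
import numpy as np
def C(th,d=37.,lead=5.5,H=115.):
    R=np.hypot(H,d); c,s=np.cos(th),np.sin(th)
    ring=np.array([d-d*c-H*s, -H*(1-c)-d*s]); tan=np.array([d*s-H*c,-H*s-d*c])/R
    return ring+lead*tan, ring
E
python3 - <<'E'
from arc import *
np.set_printoptions(precision=1,suppress=True)
prev=np.array([-13.7,-3.6])
for th in np.arange(0.1,1.65,.1):
    c,ring=C(th); print(round(th,2),"cmd",c,"delta u,down",c[0]-prev[0],-(c[1]-prev[1]),"ring",ring); prev=c
E
```

```text
0.1 cmd [-16.3  -6.5] delta u,down -2.6373518014004063 2.867162099143234 ring [-11.3  -4.3]
0.2 cmd [-26.9 -12.3] delta u,down -10.5687394319113 5.867062185287164 ring [-22.1  -9.6]
0.3 cmd [-36.8 -19.2] delta u,down -9.930210892853246 6.8928646794436865 ring [-32.3 -16.1]
0.4 cmd [-46.  -27.1] delta u,down -9.192462969045081 7.849795948201329 ring [-41.9 -23.5]
0.5 cmd [-54.4 -35.8] delta u,down -8.362866993874505 8.728294650642113 ring [-50.6 -31.8]
0.6 cmd [-61.8 -45.3] delta u,down -7.449712016097422 9.519583118124302 ring [-58.5 -41. ]
0.7 cmd [-68.3 -55.5] delta u,down -6.462121978402877 10.215755057845989 ring [-65.4 -50.9]
0.8 cmd [-73.7 -66.4] delta u,down -5.409964553993646 10.809854549909339 ring [-71.3 -61.4]
0.9 cmd [-78.  -77.6] delta u,down -4.30375255205746 11.295945548572831 ring [-76.1 -72.5]
1.0 cmd [-81.2 -89.3] delta u,down -3.1545388772525484 11.669171193258123 ring [-79.8 -84. ]
1.1 cmd [ -83.1 -101.2] delta u,down -1.9738060927380587 11.925802336695597 ring [-82.3 -95.8]
1.2 cmd [ -83.9 -113.3] delta u,down -0.773351690198453 12.063274805330877 ring [ -83.6 -107.8]
1.3 cmd [ -83.5 -125.4] delta u,down 0.4348297867935287 12.080215019699807 ring [ -83.7 -119.9]
1.4 cmd [ -81.8 -137.4] delta u,down 1.6386665882914428 11.976453718780036 ring [ -82.6 -131.9]
1.5 cmd [ -79.  -149.1] delta u,down 2.8261303749103774 11.75302765119153 ring [ -80.3 -143.8]
1.6 cmd [ -75.  -160.5] delta u,down 3.985356401017654 11.412169216346655 ring [ -76.9 -155.3]
```

Off the catch. The contact force dropped from 13.8 N to 7.3 N with a jump of about 2.6 mm. Now I follow the arc gently, watching the force.

Request:
{"method": "jog_arm", "body": {
  "increments": [
    {"delta_pos":[-1,0,1],"spin":0},
    {"delta_pos":[-1,0,1],"spin":0},
    {"delta_pos":[-1,0,0.8],"spin":0}
  ]
}}

```text
time: 12.02
tool_pos: [0.5412, 0.1264, 0.2735]
eef_rot: [0.629, 0.778, -0.0, 0.0]
ft_force: [-0.6, 1.9, -0.8]
finger_gap: 0.0234
```

Request:
{"method": "jog_arm", "body": {
  "increments": [
    {"delta_pos":[-2,0,1.2],"spin":0},
    {"delta_pos":[-2,0,1.2],"spin":0},
    {"delta_pos":[-2,0,1.2],"spin":0}
  ]
}}

```text
time: 12.27
tool_pos: [0.5424, 0.12, 0.2698]
eef_rot: [0.629, 0.777, -0.0, 0.0]
ft_force: [0.9, 3.1, -0.8]
finger_gap: 0.0233
```

Run:
```python
from h import *
plan([.5382,.1429,.28])
s=r.read_camera('side')
a=cv2.resize(s[145:195,160:240],None,fx=9,fy=9,interpolation=cv2.INTER_CUBIC)
cv2.imwrite("pics/s11.png",a)
```

```text
t 12.2667 yaw 12.034233591384403 spin 0.0 delta mm (after spin) [ 23.3087   0.6308 -10.2002] F [ 0.9155  3.1133 -0.7989] gap 0.023318790601589798
```

View pics/s11.png

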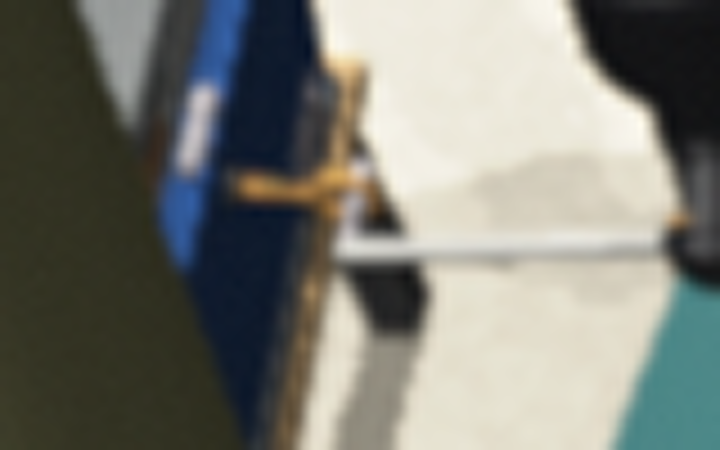

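Request:
{"method": "jog_arm", "body": {
  "increments": [
    {"delta_pos":[-2.4,0,1.4],"spin":0},
    {"delta_pos":[-2.4,0,1.5],"spin":0},
    {"delta_pos":[-2.4,0,1.5],"spin":0},
    {"delta_pos":[-2.3,0,1.6],"spin":0},
    {"delta_pos":[-2.3,0,1.6],"spin":0},
    {"delta_pos":[-2.3,0,1.6],"spin":0}
  ]
}}

```text
time: 12.82
tool_pos: [0.5454, 0.1065, 0.2606]
eef_rot: [0.629, 0.777, 0.0, -0.0]
ft_force: [-0.4, 2.6, -0.4]
finger_gap: 0.0231
```

Request:
{"method": "jog_arm", "body": {
  "increments": [
    {"delta_pos":[-2.3,0,1.9],"spin":0},
    {"delta_pos":[-2.3,0,2.0],"spin":0},
    {"delta_pos":[-2.3,0,2.0],"spin":0},
    {"delta_pos":[-2.3,0,2.0],"spin":0}
  ]
}}

```text
time: 13.15
tool_pos: [0.5474, 0.0975, 0.2527]
eef_rot: [0.629, 0.777, 0.0, 0.0]
ft_force: [-1.2, 2.0, -0.4]
finger_gap: 0.0232
```

Request:
{"method": "jog_arm", "body": {
  "increments": [
    {"delta_pos":[-2.1,0,2.2],"spin":0},
    {"delta_pos":[-2.1,0,2.2],"spin":0},
    {"delta_pos":[-2.1,0,2.2],"spin":0},
    {"delta_pos":[-2.1,0,2.2],"spin":0}
  ]
}}

```text
time: 13.48
tool_pos: [0.5491, 0.0893, 0.2438]
eef_rot: [0.629, 0.778, -0.0, 0.0]
ft_force: [-0.6, 2.4, -0.6]
finger_gap: 0.0228
```

Run:
```python
from h import *
plan([.5382,.1429,.28])
```

```text
t 13.4833 yaw 12.06543919682619 spin 0.0 delta mm (after spin) [ 54.6798   0.5541 -36.1679] F [-0.6151  2.3618 -0.6434] gap 0.02278265658004052
```

Request:
{"method": "jog_arm", "body": {
  "increments": [
    {"delta_pos":[-1.9,0,2.3],"spin":0},
    {"delta_pos":[-1.9,0,2.4],"spin":0},
    {"delta_pos":[-1.8,0,2.4],"spin":0},
    {"delta_pos":[-1.8,0,2.4],"spin":0},
    {"delta_pos":[-1.7,0,2.5],"spin":0},
    {"delta_pos":[-1.6,0,2.5],"spin":0},
    {"delta_pos":[-1.6,0,2.6],"spin":0},
    {"delta_pos":[-1.6,0,2.6],"spin":0}
  ]
}}

```text
time: 14.15
tool_pos: [0.552, 0.0758, 0.2241]
eef_rot: [0.629, 0.778, 0.0, 0.0]
ft_force: [-0.6, 2.1, 0.3]
finger_gap: 0.0233
```

Request:
{"method": "jog_arm", "body": {
  "increments": [
    {"delta_pos":[-1.4,0,2.7],"spin":0},
    {"delta_pos":[-1.4,0,2.7],"spin":0},
    {"delta_pos":[-1.3,0,2.7],"spin":0},
    {"delta_pos":[-1.3,0,2.7],"spin":0},
    {"delta_pos":[-1.2,0,2.8],"spin":0},
    {"delta_pos":[-1.1,0,2.8],"spin":0},
    {"delta_pos":[-1.0,0,2.8],"spin":0},
    {"delta_pos":[-1.0,0,2.8],"spin":0}
  ]
}}

```text
time: 14.82
tool_pos: [0.554, 0.0664, 0.2021]
eef_rot: [0.629, 0.778, 0.0, -0.0]
ft_force: [-0.5, 1.5, -0.2]
finger_gap: 0.0236
```

Run:
```python
from h import *
plan([.5382,.1429,.28])
s=r.read_camera('side')
a=cv2.resize(s[135:215,150:270],None,fx=6,fy=6,interpolation=cv2.INTER_CUBIC)
cv2.imwrite("pics/s12.png",a)
```

```text
t 14.8167 yaw 12.06868740662275 spin 0.0 delta mm (after spin) [ 78.1232   0.5288 -77.9405] F [-0.5108  1.5115 -0.1551] gap 0.023569036702297468
```

View pics/s12.png

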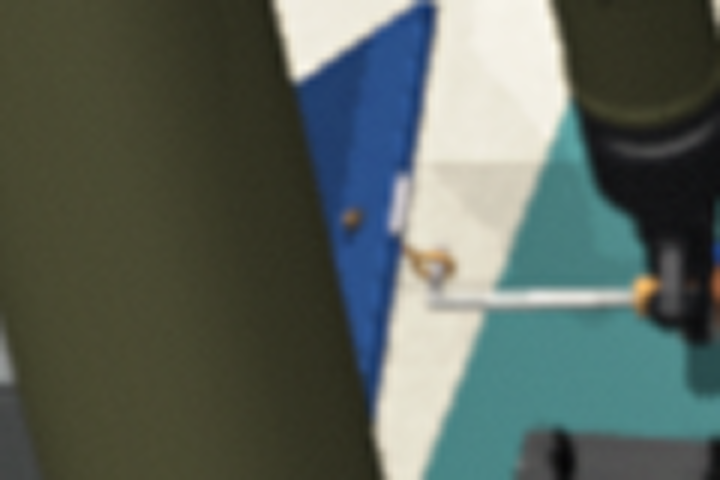

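Request:
{"method": "jog_arm", "body": {
  "increments": [
    {"delta_pos":[-0.9,0,2.9],"spin":0},
    {"delta_pos":[-0.8,0,2.9],"spin":0},
    {"delta_pos":[-0.8,0,2.9],"spin":0},
    {"delta_pos":[-0.7,0,2.9],"spin":0},
    {"delta_pos":[-0.6,0,3],"spin":0},
    {"delta_pos":[-0.5,0,3],"spin":0},
    {"delta_pos":[-0.5,0,3],"spin":0},
    {"delta_pos":[-0.4,0,3],"spin":0}
  ]
}}

```text
time: 15.53
tool_pos: [0.5551, 0.0613, 0.1784]
eef_rot: [0.629, 0.777, 0.0, 0.0]
ft_force: [-0.2, 1.1, 0.1]
finger_gap: 0.0233
```

Request:
{"method": "jog_arm", "body": {
  "increments": [
    {"delta_pos":[-0.3,0,3],"spin":0},
    {"delta_pos":[-0.2,0,3],"spin":0},
    {"delta_pos":[-0.2,0,3],"spin":0},
    {"delta_pos":[-0.1,0,3],"spin":0},
    {"delta_pos":[0,0,3],"spin":0},
    {"delta_pos":[0.1,0,3],"spin":0},
    {"delta_pos":[0.1,0,3],"spin":0},
    {"delta_pos":[0.2,0,3],"spin":0}
  ]
}}

```text
time: 16.2
tool_pos: [0.5552, 0.061, 0.1545]
eef_rot: [0.629, 0.778, 0.0, 0.0]
ft_force: [-0.1, 0.6, -0.6]
finger_gap: 0.0231
```

Run:
```python
from h import *
plan([.5382,.1429,.28])
s=r.read_camera('side')
a=cv2.resize(s[135:215,150:270],None,fx=6,fy=6,interpolation=cv2.INTER_CUBIC)
cv2.imwrite("pics/s13.png",a)
```

```text
t 16.2 yaw 12.067051136340984 spin 0.0 delta mm (after spin) [  83.6567    0.4953 -125.5364] F [-0.0724  0.6296 -0.5851] gap 0.023094960106401895
```

View pics/s13.png

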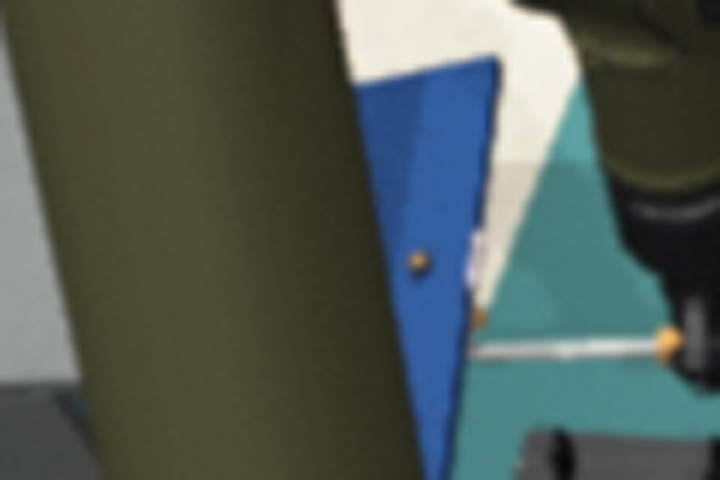

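Request:
{"method": "jog_arm", "body": {
  "increments": [
    {"delta_pos":[0.3,0,3],"spin":0},
    {"delta_pos":[0.4,0,3],"spin":0},
    {"delta_pos":[0.4,0,3],"spin":0},
    {"delta_pos":[0.5,0,3],"spin":0},
    {"delta_pos":[0.6,0,2.9],"spin":0},
    {"delta_pos":[0.7,0,2.9],"spin":0},
    {"delta_pos":[0.7,0,2.9],"spin":0},
    {"delta_pos":[0.8,0,2.9],"spin":0}
  ]
}}

```text
time: 16.92
tool_pos: [0.5543, 0.0654, 0.1309]
eef_rot: [0.629, 0.778, 0.0, 0.0]
ft_force: [-0.5, -0.4, -0.1]
finger_gap: 0.0232
```

Request:
{"method": "jog_arm", "body": {
  "increments": [
    {"delta_pos":[0.9,0,2.9],"spin":0},
    {"delta_pos":[0.9,0,2.8],"spin":0},
    {"delta_pos":[0.8,0,2],"spin":0}
  ]
}}

```text
time: 17.17
tool_pos: [0.5537, 0.0678, 0.1231]
eef_rot: [0.629, 0.777, -0.0, 0.0]
ft_force: [1.0, -1.8, 2.3]
finger_gap: 0.023
```

Run:
```python
from h import *
plan([.5382,.1429,.28])
s=r.read_camera('side')
a=cv2.resize(s[135:215,150:270],None,fx=6,fy=6,interpolation=cv2.INTER_CUBIC)
cv2.imwrite("pics/s14.png",a)
```

```text
t 17.1667 yaw 12.05811165925199 spin 0.0 delta mm (after spin) [  76.7189    0.5112 -156.8782] F [ 0.9968 -1.7939  2.3139] gap 0.022996308939309575
```

View pics/s14.png

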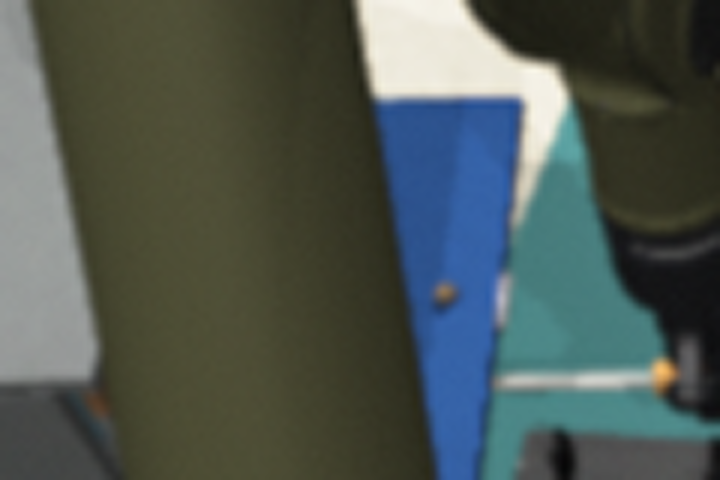

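Request:
{"method": "jog_arm", "body": {
  "increments": [
    {"delta_pos":[-0.5,0,1],"spin":0},
    {"delta_pos":[0,0,1],"spin":0},
    {"delta_pos":[0,0,0],"spin":0}
  ]
}}

```text
time: 17.47
tool_pos: [0.554, 0.0676, 0.1216]
eef_rot: [0.629, 0.778, 0.0, -0.0]
ft_force: [-1.1, 1.1, 3.5]
finger_gap: 0.0227
```

Request:
{"method": "jog_arm", "body": {
  "increments": [
    {"delta_pos":[0,0,1],"spin":0},
    {"delta_pos":[0,0,1],"spin":0},
    {"delta_pos":[0,0,0],"spin":0}
  ]
}}

```text
time: 17.72
tool_pos: [0.554, 0.0675, 0.1195]
eef_rot: [0.629, 0.777, 0.0, 0.0]
ft_force: [0.6, 0.4, 3.2]
finger_gap: 0.0233
```

Run:
```python
from h import *
plan([.5382,.1429,.28])
s=r.read_camera('side');t=r.read_camera('top')
cv2.imwrite("pics/s15.png",cv2.resize(s[135:235,150:280],None,fx=6,fy=6,interpolation=cv2.INTER_CUBIC))
cv2.imwrite("pics/t15.png",cv2.resize(t[140:260,180:310],None,fx=5,fy=5,interpolation=cv2.INTER_CUBIC))
```

```text
t 17.7167 yaw 12.059706384760945 spin 0.0 delta mm (after spin) [  77.0241    0.3408 -160.5473] F [0.6417 0.4227 3.2234] gap 0.023311456408060885
```

View pics/s15.png

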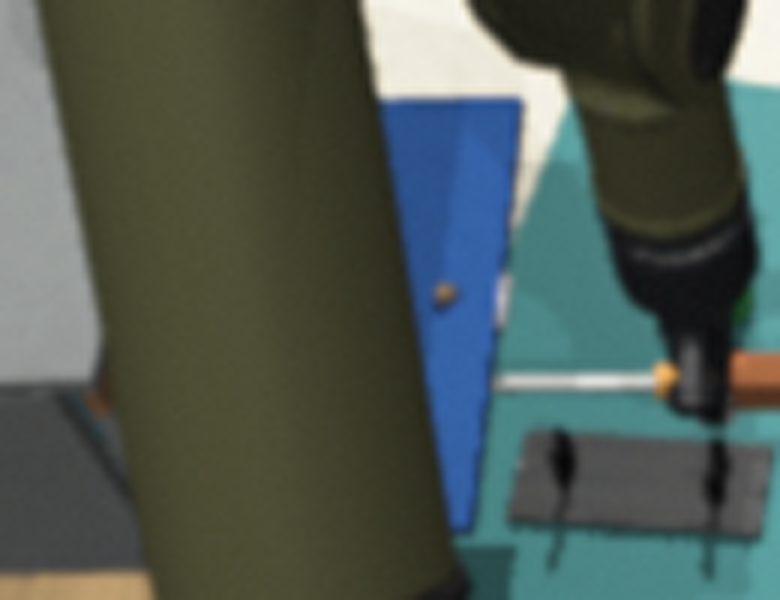

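View pics/t15.png

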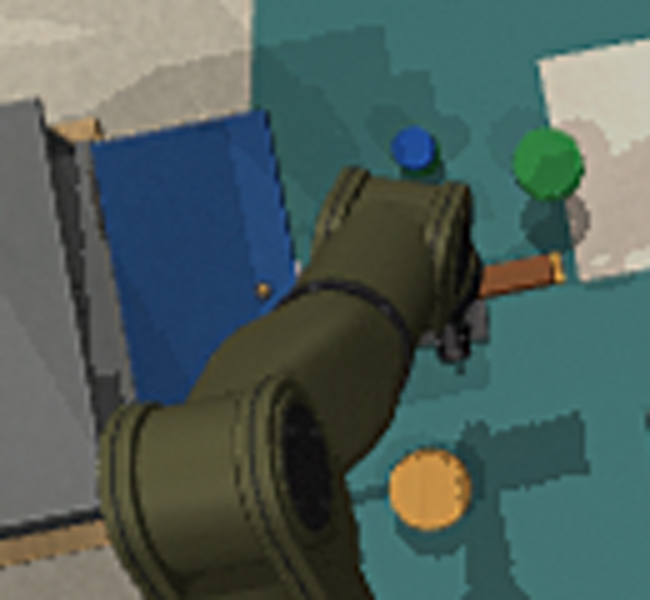

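Run:
```python
from h import *
s=lambda u,v:cr(u,v,150,135,6); t=lambda u,v:cr(u,v,180,140,5)
print("far out corner",*tri(s(522,100),t(267,110)))
print("screw",*tri(s(445,293),t(263,290)))
```

```text
far out corner [0.6887 0.2108 0.1742] [ 0.7597 -0.0945] [-0.4655  0.1839]
screw [0.5442 0.2073 0.1825] [ 0.5528 -0.0791] [-0.3178  0.1393]
```

Request:
{"method": "jog_arm", "body": {
  "increments": [
    {"delta_pos":[0,0,1],"spin":0},
    {"delta_pos":[0,0,1],"spin":0},
    {"delta_pos":[0,0,0],"spin":0},
    {"delta_pos":[0,0,0],"spin":0}
  ]
}}

```text
time: 18.15
tool_pos: [0.5538, 0.0674, 0.1173]
eef_rot: [0.629, 0.777, -0.0, -0.0]
ft_force: [0.1, 1.8, 1.5]
finger_gap: 0.0235
```

Request:
{"method": "jog_arm", "body": {
  "increments": [
    {"delta_pos":[0,0,-1.5],"spin":0},
    {"delta_pos":[0,0,-1.5],"spin":0},
    {"delta_pos":[0,0,0],"spin":0}
  ]
}}

```text
time: 18.4
tool_pos: [0.5535, 0.0669, 0.1204]
eef_rot: [0.629, 0.777, -0.0, 0.0]
ft_force: [-0.7, -1.1, -1.7]
finger_gap: 0.0234
```

Request:
{"method": "jog_arm", "body": {
  "increments": [
    {"delta_pos":[0,-2,0],"spin":0},
    {"delta_pos":[0,-3,0],"spin":0},
    {"delta_pos":[0,-3,0],"spin":0},
    {"delta_pos":[0,-3,0],"spin":0}
  ]
}}

```text
time: 18.73
tool_pos: [0.5424, 0.0649, 0.1203]
eef_rot: [0.629, 0.777, -0.0, -0.0]
ft_force: [0.6, 0.2, -1.6]
finger_gap: 0.0235
```

Request:
{"method": "jog_arm", "body": {
  "increments": [
    {"delta_pos":[0,-4,0],"spin":0},
    {"delta_pos":[0,-4,0],"spin":0},
    {"delta_pos":[0,-4,0],"spin":0},
    {"delta_pos":[0,-4,0],"spin":0}
  ]
}}

```text
time: 19.07
tool_pos: [0.5269, 0.0616, 0.1205]
eef_rot: [0.629, 0.778, -0.0, -0.0]
ft_force: [-0.5, -0.2, -1.1]
finger_gap: 0.0233
```

Request:
{"method": "jog_arm", "body": {
  "increments": [
    {"delta_pos":[0,-7,0],"spin":0},
    {"delta_pos":[0,-8,0],"spin":0},
    {"delta_pos":[-10,-4,0],"spin":0},
    {"delta_pos":[-20,0,0],"spin":0},
    {"delta_pos":[-30,0,0],"spin":0},
    {"delta_pos":[-35,0,-10],"spin":0},
    {"delta_pos":[-30,0,-30],"spin":0},
    {"delta_pos":[-15,0,-30],"spin":0}
  ]
}}

```text
time: 19.73
tool_pos: [0.5369, -0.085, 0.1902]
eef_rot: [0.631, 0.775, -0.002, 0.0]
ft_force: [0.9, 0.0, -1.5]
finger_gap: 0.0234
```

Request:
{"method": "jog_arm", "body": {
  "increments": [
    {"delta_pos":[-5,0,-5],"spin":0},
    {"delta_pos":[0,0,0],"spin":0}
  ]
}}

```text
time: 19.9
tool_pos: [0.5401, -0.0868, 0.1969]
eef_rot: [0.631, 0.776, 0.001, 0.003]
ft_force: [-0.1, 0.5, -1.4]
finger_gap: 0.0234
```

Run:
```python
from h import *
plan([.4393,-.2085,.2],11.33)
s=r.read_camera('side');t=r.read_camera('top')
cv2.imwrite("pics/s16.png",cv2.resize(s[100:290,140:400],None,fx=3,fy=3,interpolation=cv2.INTER_CUBIC))
cv2.imwrite("pics/t16.png",cv2.resize(t[130:280,130:390],None,fx=3,fy=3,interpolation=cv2.INTER_CUBIC))
```

```text
t 19.9 yaw 11.81440124083542 spin 0.48440124083541924 delta mm (after spin) [ -99.4831 -122.7529   -3.0708] F [-0.1128  0.5081 -1.3858] gap 0.02336251841524887
```

View pics/s16.png

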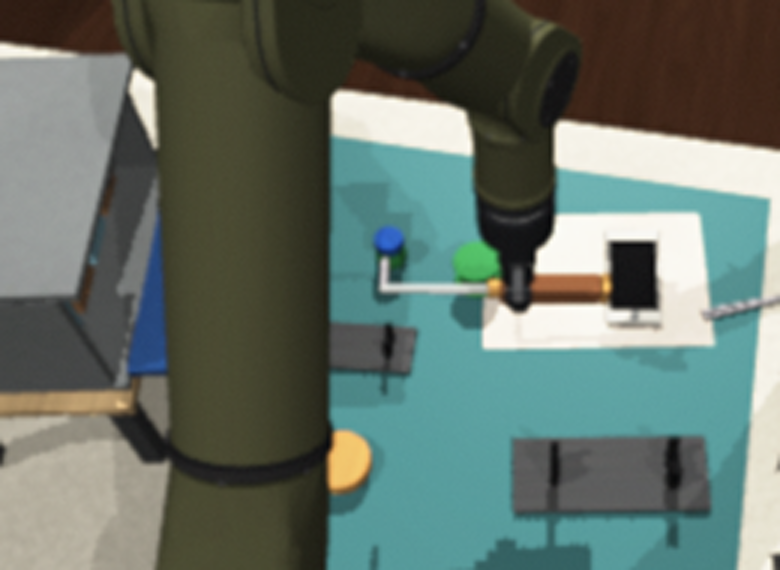

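View pics/t16.png

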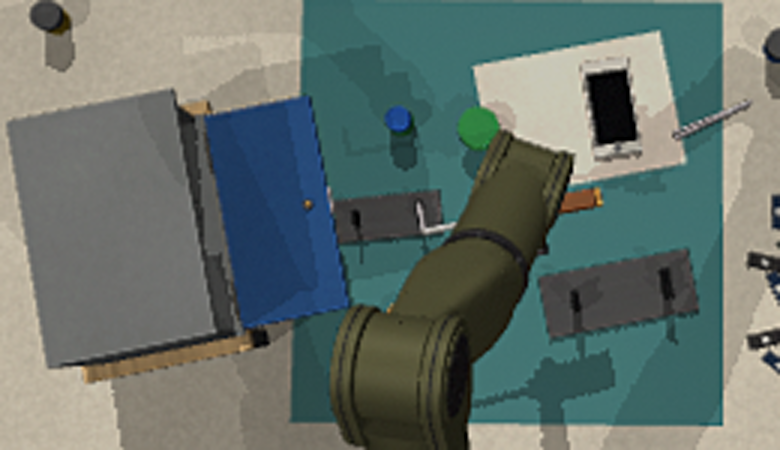

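Request:
{"method": "jog_arm", "body": {
  "increments": [
    {"delta_pos":[-10,-15,0],"spin":0.4},
    {"delta_pos":[-20,-28,0],"spin":0},
    {"delta_pos":[-22,-30,0],"spin":0},
    {"delta_pos":[-22,-28,10],"spin":0},
    {"delta_pos":[-20,-18,20],"spin":0},
    {"delta_pos":[-5,-4,30],"spin":0},
    {"delta_pos":[0,0,15],"spin":0},
    {"delta_pos":[0,0,0],"spin":0}
  ]
}}

```text
time: 20.67
tool_pos: [0.4355, -0.2032, 0.1161]
eef_rot: [0.631, 0.776, -0.001, -0.005]
ft_force: [-0.6, 1.6, -1.1]
finger_gap: 0.0226
```

Request:
{"method": "jog_arm", "body": {
  "increments": [
    {"delta_pos":[0,0,0],"spin":0}
  ]
}}

```text
time: 20.75
tool_pos: [0.4377, -0.2034, 0.1185]
eef_rot: [0.631, 0.776, -0.0, -0.002]
ft_force: [-0.6, -0.8, -1.0]
finger_gap: 0.0235
```

Run:
```python
from h import *
plan([.4393,-.2085,.0538],11.33)
s=r.read_camera('side');t=r.read_camera('top')
cv2.imwrite("pics/s17.png",cv2.resize(s[200:300,280:400],None,fx=6,fy=6,interpolation=cv2.INTER_CUBIC))
cv2.imwrite("pics/t17.png",cv2.resize(t[180:260,280:380],None,fx=7,fy=7,interpolation=cv2.INTER_CUBIC))
```

```text
t 20.75 yaw 11.786854005397746 spin 0.4568540053977461 delta mm (after spin) [-5.288   0.6143 64.7013] F [-0.56   -0.7626 -1.0267] gap 0.023466684022632963
```

View pics/s17.png

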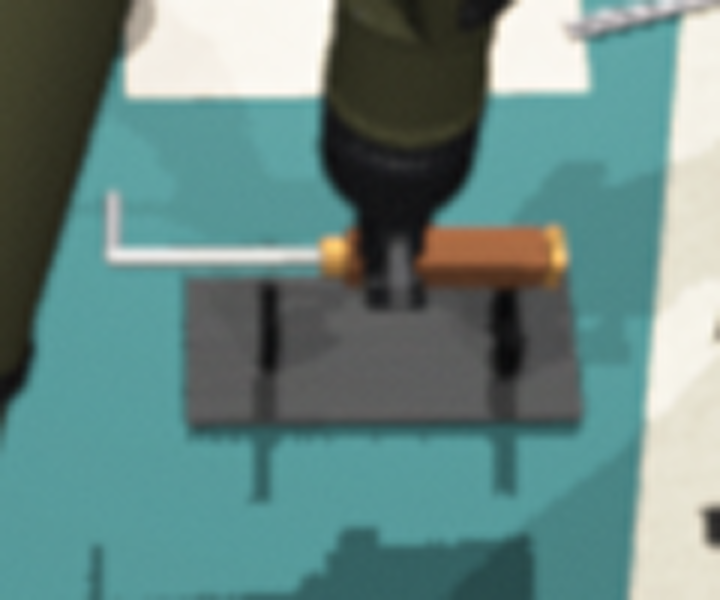

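View pics/t17.png

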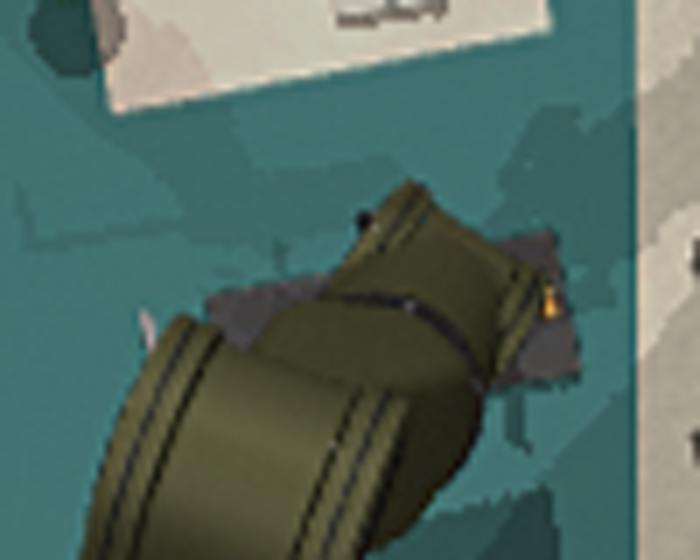

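Run:
```python
from h import *
o=r.observe(); p=o['tool_pos']; Rm=Ro.from_quat(o['eef_rot']).as_matrix()
X=Rm[:,0];Y=Rm[:,1]
def pred(p,X,Y):
    return {k:S.proj(p+a*X+b*Y+np.array([0,0,.0002]))[0] for k,(a,b) in dict(corner=(.139,-.0016),tip=(.139,.0355),rear=(-.093+.004,-.0016)).items()}
a=np.radians(11.33);p0=np.array([.4393,-.2085,.0538])
P0=pred(p0,np.array([-np.sin(a),np.cos(a),0]),np.array([np.cos(a),np.sin(a),0]))
print("init pred",P0,"obs",cr(93,178,290,230,8),cr(94,92,290,230,8),cr(656,166,290,230,8))
print("now pred",pred(p,X,Y),"obs",cr(113,257,280,200,6),cr(113,192,280,200,6),cr(556,257,280,200,6))
for d in (X,Y,np.array([0,0,1])): print(S.proj(p+.001*d)-S.proj(p))
```

```text
init pred {'corner': array([301.8848, 251.859 ]), 'tip': array([302.0322, 241.5899]), 'rear': array([371.7167, 251.0012])} obs [301.1875 251.8125] [301.3125 241.0625] [371.5625 250.3125]
now pred {'corner': array([299.6164, 243.03  ]), 'tip': array([299.7139, 232.4094]), 'rear': array([372.8813, 241.6122])} obs [298.4167 242.4167] [298.4167 231.5833] [372.25   242.4167]
[[-0.3209  0.0062]]
[[-0.0187 -0.29  ]]
[[ 0.0181 -0.1424]]
```

Request:
{"method": "jog_arm", "body": {
  "increments": [
    {"delta_pos":[-3,0,5],"spin":0.4},
    {"delta_pos":[-4,0,15],"spin":0},
    {"delta_pos":[0,0,12],"spin":0},
    {"delta_pos":[0,0,6],"spin":0},
    {"delta_pos":[0,0,0],"spin":0},
    {"delta_pos":[0,0,0],"spin":0}
  ]
}}

```text
time: 21.35
tool_pos: [0.4402, -0.2121, 0.0821]
eef_rot: [0.634, 0.773, 0.0, 0.0]
ft_force: [-0.2, 0.9, -1.2]
finger_gap: 0.0231
```

Run:
```python
from h import *
plan([.4393,-.2085,.0538],11.33)
```

```text
t 21.35 yaw 11.2902799667842 spin -0.039720033215800754 delta mm (after spin) [ 3.7005 -0.2263 28.3316] F [-0.2313  0.8557 -1.1971] gap 0.02309577756887689
```

Request:
{"method": "jog_arm", "body": {
  "increments": [
    {"delta_pos":[2,0,4],"spin":0},
    {"delta_pos":[0,0,6],"spin":0},
    {"delta_pos":[0,0,4],"spin":0},
    {"delta_pos":[0,0,3],"spin":0},
    {"delta_pos":[0,0,2],"spin":0},
    {"delta_pos":[0,0,2],"spin":0},
    {"delta_pos":[0,0,0],"spin":0}
  ]
}}

```text
time: 21.93
tool_pos: [0.4395, -0.2103, 0.0605]
eef_rot: [0.634, 0.773, -0.0, -0.0]
ft_force: [0.0, 1.1, -1.6]
finger_gap: 0.0233
```

Request:
{"method": "jog_arm", "body": {
  "increments": [
    {"delta_pos":[0,0,1],"spin":0},
    {"delta_pos":[0,0,1],"spin":0},
    {"delta_pos":[0,0,0],"spin":0}
  ]
}}

```text
time: 22.18
tool_pos: [0.4396, -0.2103, 0.0588]
eef_rot: [0.634, 0.773, 0.0, -0.0]
ft_force: [-0.7, 0.4, -1.5]
finger_gap: 0.0234
```

Run:
```python
from h import *
plan([.4393,-.2085,.0538],11.33)
s=r.read_camera('side')
cv2.imwrite("pics/s18.png",cv2.resize(s[220:290,290:390],None,fx=8,fy=8,interpolation=cv2.INTER_CUBIC))
```

```text
t 22.1833 yaw 11.264538378132544 spin -0.06546162186745619 delta mm (after spin) [1.8537 0.0179 5.0402] F [-0.6636  0.4148 -1.5168] gap 0.023365742384985802
```

View pics/s18.png

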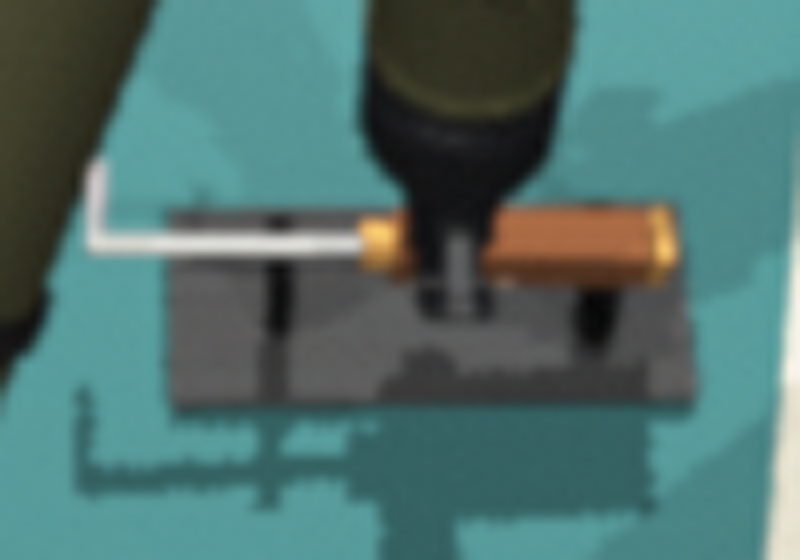

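Request:
{"method": "jog_arm", "body": {
  "increments": [
    {"delta_pos":[0,0,1],"spin":0},
    {"delta_pos":[0,0,1],"spin":0},
    {"delta_pos":[0,0,0],"spin":0}
  ]
}}

```text
time: 22.48
tool_pos: [0.4397, -0.2103, 0.0568]
eef_rot: [0.634, 0.773, 0.0, 0.0]
ft_force: [0.1, -0.7, -0.4]
finger_gap: 0.0234
```

Request:
{"method": "jog_arm", "body": {
  "increments": [
    {"delta_pos":[0,0,1],"spin":0},
    {"delta_pos":[0,0,1],"spin":0},
    {"delta_pos":[0,0,0],"spin":0}
  ]
}}

```text
time: 22.73
tool_pos: [0.4398, -0.21, 0.0554]
eef_rot: [0.634, 0.773, 0.0, 0.0]
ft_force: [-0.8, 2.2, 8.6]
finger_gap: 0.0231
```

Request:
{"method": "jog_arm", "body": {
  "increments": [
    {"delta_pos":[0,0,0.8],"spin":0},
    {"delta_pos":[0,0,0.8],"spin":0},
    {"delta_pos":[0,0,0],"spin":0}
  ]
}}

```text
time: 22.98
tool_pos: [0.4397, -0.2097, 0.054]
eef_rot: [0.634, 0.773, 0.0, -0.0]
ft_force: [-1.2, 3.9, 9.5]
finger_gap: 0.0232
```

Request:
{"method": "jog_arm", "body": {
  "increments": [
    {"delta_pos":[0,0,0],"spin":0}
  ]
}}

```text
time: 23.07
tool_pos: [0.4397, -0.2097, 0.054]
eef_rot: [0.634, 0.773, 0.0, -0.0]
ft_force: [-1.0, 3.2, 8.2]
finger_gap: 0.0235
```

Request:
{"method": "jog_arm", "body": {
  "increments": [
    {"delta_pos":[0,0,0],"spin":0},
    {"delta_pos":[0,0,0],"spin":0},
    {"delta_pos":[0,0,0],"spin":0},
    {"delta_pos":[0,0,0],"spin":0}
  ],
  "hand": 45
}}

```text
time: 23.4
tool_pos: [0.4397, -0.2104, 0.0532]
eef_rot: [0.634, 0.773, -0.0, 0.0]
ft_force: [0.1, 0.1, -0.3]
finger_gap: 0.045
```

Run:
```python
from h import *
plan([.4393,-.2085,.0538],11.33)
s=r.read_camera('side')
cv2.imwrite("pics/s19.png",cv2.resize(s[220:290,290:390],None,fx=8,fy=8,interpolation=cv2.INTER_CUBIC))
```

```text
t 23.4 yaw 11.255227475027802 spin -0.07477252497219844 delta mm (after spin) [ 1.9873 -0.0084 -0.6323] F [ 0.1176  0.0623 -0.2593] gap 0.04504093669494616
```

View pics/s19.png

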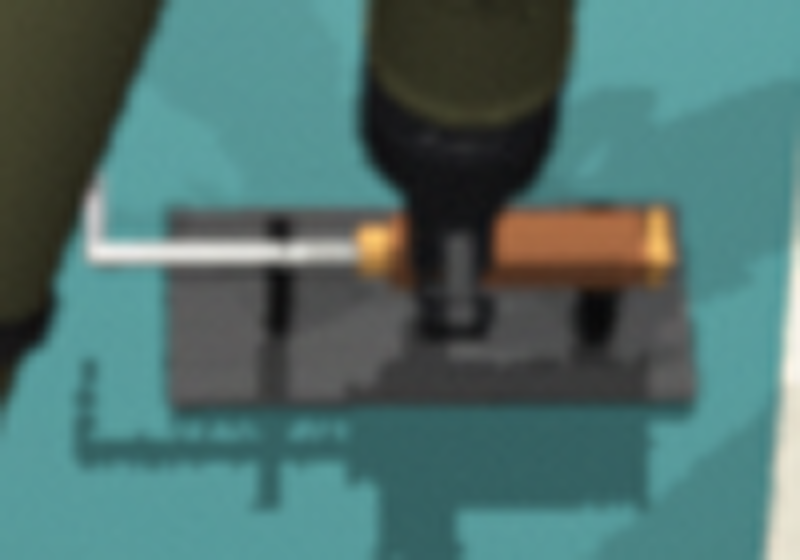

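Request:
{"method": "jog_arm", "body": {
  "increments": [
    {"delta_pos":[0,0,-3],"spin":0},
    {"delta_pos":[0,0,-15],"spin":0},
    {"delta_pos":[0,0,-30],"spin":0},
    {"delta_pos":[0,0,-40],"spin":0},
    {"delta_pos":[0,0,-40],"spin":0},
    {"delta_pos":[-10,-30,-20],"spin":0},
    {"delta_pos":[-20,-35,0],"spin":0},
    {"delta_pos":[0,0,0],"spin":0}
  ],
  "hand": 60
}}

```text
time: 24.12
tool_pos: [0.3755, -0.2578, 0.2031]
eef_rot: [0.639, 0.77, -0.002, 0.0]
ft_force: [-1.3, 0.2, -0.8]
finger_gap: 0.0599
```

Run:
```python
from h import *
plan([.4393,-.2085,.0538],11.33)
s=r.read_camera('side'); t=r.read_camera('top'); s0=cv2.imread('pics/side0.png')
cv2.imwrite("pics/s20f.png",s);cv2.imwrite("pics/t20f.png",t)
k=lambda i:cv2.resize(i[230:280,290:385],None,fx=6,fy=6,interpolation=cv2.INTER_CUBIC)
cv2.imwrite("pics/s20.png",np.vstack([k(s0),k(s)]))
```

```text
t 24.1167 yaw 10.63681869033081 spin -0.6931813096691908 delta mm (after spin) [ 35.8401  72.2768 149.3341] F [-1.2905  0.1692 -0.794 ] gap 0.059928275188435354
```

View pics/s20.png

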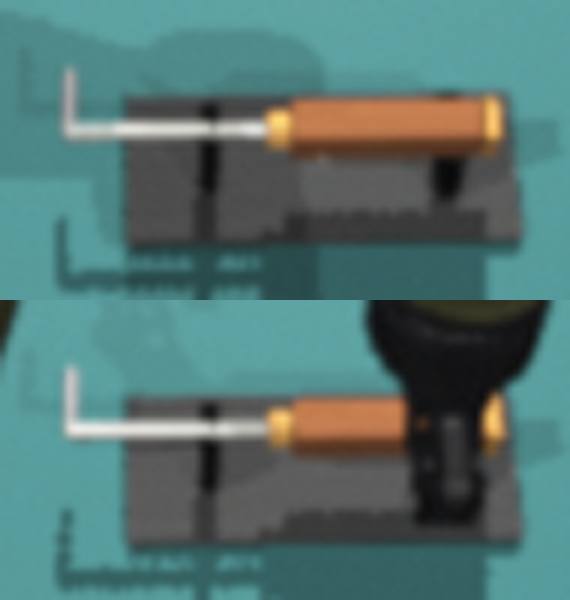

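View pics/t20f.png

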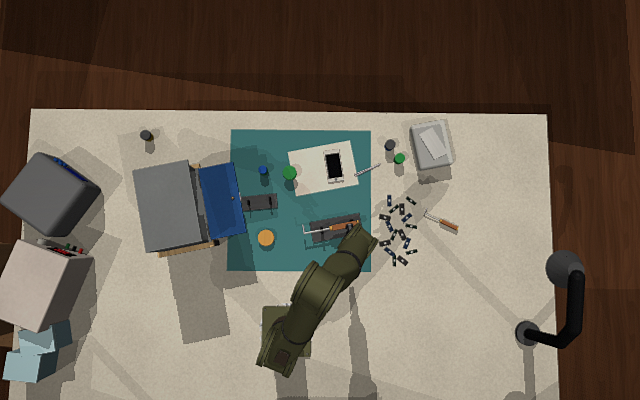

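View pics/s20f.png

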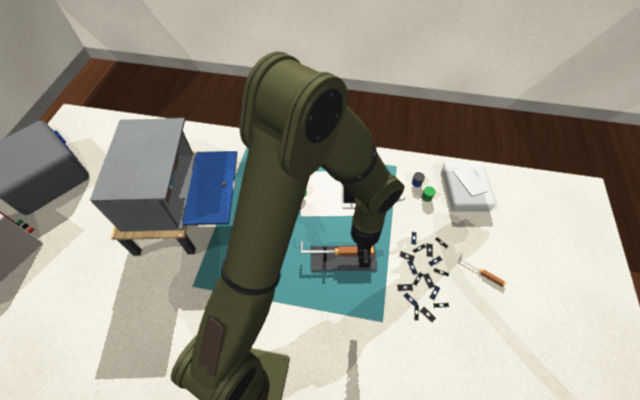

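Run:
```python
import cv2,numpy as np
s=cv2.imread('pics/s20f.png');t=cv2.imread('pics/t20f.png')
cv2.imwrite('pics/fl.png',np.hstack([cv2.resize(s[140:240,175:250],None,fx=5,fy=5,interpolation=cv2.INTER_CUBIC),cv2.resize(t[150:250,185:260],None,fx=5,fy=5,interpolation=cv2.INTER_CUBIC)]))
```

```text
(no output)
```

View pics/fl.png

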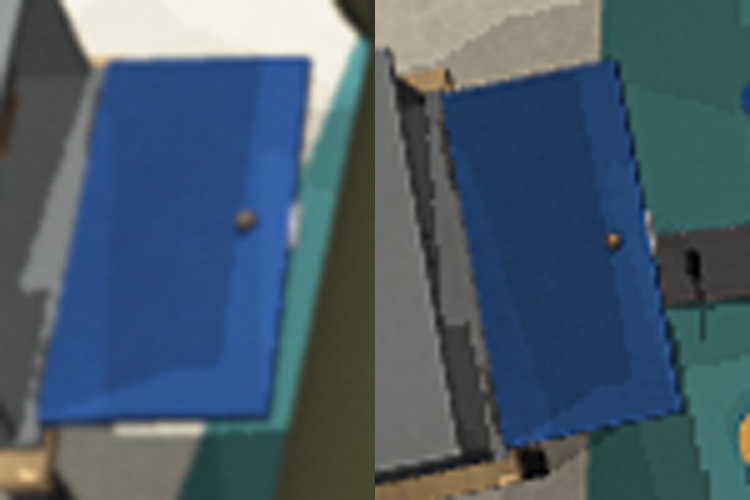

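Run:
```python
from h import *
s=lambda u,v:cr(u,v,175,140,5); t=lambda u,v:cr(u-375,v,185,150,5)
for n,a,b in (("outfar",(312,58),(614,61)),("outnear",(269,415),(682,409)),("infar",(107,62),(442,94)),("innear",(38,422),(507,447))):
    print(n,*tri(s(*a),t(*b)), "proj at z.18",S.plane(s(*a),.18),T.plane(t(*b),.18))
```

```text
outfar [0.6885 0.2116 0.174 ] [ 0.1099 -0.0131] [-0.0674  0.0264] proj at z.18 [0.6837 0.2092 0.18  ] [0.6875 0.2101 0.18  ]
outnear [0.413  0.1511 0.1722] [ 0.4048 -0.0579] [-0.2197  0.0967] proj at z.18 [0.4087 0.1492 0.18  ] [0.4132 0.1489 0.18  ]
infar [0.6596 0.3482 0.1746] [ 0.7005 -0.1197] [-0.4219  0.2099] proj at z.18 [0.6545 0.3471 0.18  ] [0.6595 0.345  0.18  ]
innear [0.3817 0.2865 0.1745] [ 0.5556 -0.1126] [-0.2945  0.1684] proj at z.18 [0.3785 0.2851 0.18  ] [0.3824 0.284  0.18  ]
```

Run:
```python
from h import *
print(r.observe()['time'],r.observe()['dq'])
print(r.close_job())
```

```text
24.2167 [-0.041   0.0254 -0.0437 -0.0269 -0.0077 -0.0029 -0.0043]
the job is handed in; nothing more can be done
None
```

The job is handed in at 24.2 s of the 58 s allowed. The flap is down against its stops and the pole is back in its rest. No verdict was reported, so this rests on my own checks.

**What I did:** I took the larger pole and worked its prong into the eye. I drew the flap off its catch at up to about 14 N at the wrist, and it gave with a jump of about 2.6 mm. I followed the hinge arc down at 1–4 N and pressed it onto the stops. I then backed the hook out sideways, laid the pole in its rest, let go and moved clear.

**Last checks:**
- **Flap:** Two-view triangulation puts its outer edge about 1–2 mm from its hinge side in height, so it is level to about 0.01 rad. That is no sharper than my measurement error. While I pressed on, it stayed in the same place in the image.
- **Pole:** In the side view it overlies the starting picture to within about a pixel, hook end over the same post. The raised hand hid part of the handle.
- **Bystanders:** The phone, reel, jar and tin stood at their starting pixels in the last top view. I judged this by eye and did not measure it.

**What disagreed:**
- **Finding the eye:** The two cameras differed by about 1 pixel (3–6 mm) on where the prong stood relative to the eye. I split the difference and checked as the prong went in. It entered with no contact force.
- **Pole tipped in the grip:** Pressing onto the stops tipped the pole in the fingers by roughly 0.05 rad. I pressed it level again in the rest, at about 10 N, before letting go.
- **Handed in while settling:** The arm still had slight motion, at most 0.04 rad/s, well clear of everything.

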